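# Nest a place setting on the kiln shelf for the bisque firing

## Task

Load the round kiln shelf with the unglazed place setting as one space-saving nest, building it there one piece at a time: stand the wide shallow dish in the middle of the shelf, then the middle-sized bowl in the dish, then the small deep bowl in that, and last the tall beaker in the small bowl. Each piece must stand upright on its foot, level and well centred in the one below; raw ware chips, so set it down and never drop it. Leave the two kiln posts, the lidded pot and the brush where they are.

Things in the scene. Friction and masses are not known exactly. Their poses are not given: they have to be found in the camera images.
- shelf_top (a point): Round kiln shelf: cream-topped tan ceramic disc, 210 mm in diameter, 18 mm thick, lying on the bench; heavy, it does not move. This point is the centre of its upper face (18 mm above the bench); z up.
- dish_mid (a point): Wide shallow dish, unglazed pinkish clay, round, 170 mm across the rim, 50 mm high, wall 8 mm thick, floor 10 mm thick (inner floor 10 mm above its underside). Foot 128 mm across; outside diameter 162 mm at 16 mm up, from there nearly upright to the rim. About 0.4 kg. This point is on its axis, half-way up (25 mm above its underside, 25 mm below the rim); z is its axis, up. Too wide to span: pinch its wall at the rim from above, one finger inside and one outside.
- bowl_mid (a point): Middle-sized bowl of the same clay, round, 134 mm across the rim, 62 mm high, wall 8 mm, floor 10 mm. Foot 96 mm across; outside diameter 126 mm at 20 mm up, from there nearly upright. About 0.28 kg. Point on its axis, half-way up (31 mm above its underside, 31 mm below the rim); z is its axis, up. Pinch the wall at the rim. Standing in the dish its rim is 22 mm higher than the dish's rim.
- deep_bowl_mid (a point): Small deep bowl of the same clay, round, 98 mm across the rim, 70 mm high, wall 8 mm, floor 10 mm. Foot 68 mm across; outside diameter 92 mm at 18 mm up, from there nearly upright. About 0.18 kg. Point on its axis, half-way up (35 mm above its underside, 35 mm below the rim); z is its axis, up. Pinch the wall at the rim. Standing in the middle-sized bowl its rim is 18 mm higher than that bowl's rim.
- beaker_mid (a point): Tall straight beaker of the same clay, round, 62 mm across at the top, 100 mm high, wall 8 mm, floor 10 mm; foot 48 mm across, 60 mm outside at 12 mm up. About 0.17 kg. Point on its axis, half-way up (50 mm above its underside, 50 mm below the rim); z is its axis, up. Can be spanned, near its top: standing in the small deep bowl only its upper 40 mm are above that bowl's rim, and there is no room for fingers between the two walls.
- post_a: Bystander: square kiln post of tan ceramic, 38 x 38 mm, 60 mm high, standing. Origin at the centre of its underside.
- post_b: Bystander: a second kiln post like the first, standing beside it. Origin at the centre of its underside.
- wax_pot: Bystander: round white plastic pot with a grey lid, 76 mm across, 64 mm high. Origin at the centre of its underside.
- brush: Bystander: glaze brush lying on the bench on the robot's left, between it and the work, about 200 mm long. Origin near its middle, on the bench.
There are look-alikes about, which are no part of the job. Leave any green or turquoise look-alike of the part that bears dish_mid alone.

How it is judged (in metres and radians):
On the way, in this order (a step that is already met when the one before it is completed fails the run):
1. the wide dish stands in the middle of the kiln shelf, let go (horizontal distance between dish_mid and shelf_top below 0.015 m and z of dish_mid in the frame of shelf_top between 0.021 and 0.029 m and angle between dish_mid's own z axis and vertical below 0.08 rad and contact force between the fingers and dish below 0.1 N and linear speed of dish below 0.03 m/s and angular speed of dish below 0.3 rad/s), for 0.2 s.
2. the middle-sized bowl stands on the dish's floor, let go (horizontal distance between bowl_mid and dish_mid below 0.012 m and z of bowl_mid in the frame of dish_mid between 0.012 and 0.02 m and angle between bowl_mid's own z axis and vertical below 0.08 rad and contact force between the fingers and bowl below 0.1 N and linear speed of bowl below 0.03 m/s and angular speed of bowl below 0.3 rad/s), for 0.2 s.
3. the small deep bowl stands on the middle-sized bowl's floor, let go (horizontal distance between deep_bowl_mid and bowl_mid below 0.012 m and z of deep_bowl_mid in the frame of bowl_mid between 0.01 and 0.018 m and angle between deep_bowl_mid's own z axis and vertical below 0.08 rad and contact force between the fingers and deep_bowl below 0.1 N and linear speed of deep_bowl below 0.03 m/s and angular speed of deep_bowl below 0.3 rad/s), for 0.2 s.
4. the beaker stands on the small deep bowl's floor, let go (horizontal distance between beaker_mid and deep_bowl_mid below 0.012 m and z of beaker_mid in the frame of deep_bowl_mid between 0.021 and 0.029 m and angle between beaker_mid's own z axis and vertical below 0.08 rad and contact force between the fingers and beaker below 0.1 N and linear speed of beaker below 0.03 m/s and angular speed of beaker below 0.3 rad/s), for 0.2 s.
At the end, for the whole second after the job is handed in: The dish stands within 15 mm of the middle of the kiln shelf; bowl in dish, small deep bowl in bowl and beaker in small deep bowl are each within 12 mm of centred on the piece below, seated on its inner floor (height within 4 mm) and level within 0.08 rad; all released and at rest (all of step 1 and all of step 2 and all of step 3 and all of step 4); the robot touches nothing.
It fails at once if the dish is dropped (falls free faster than 0.6 m/s) (contact force between the fingers and dish below 0.05 N and linear speed of dish above 0.6 m/s).
It fails at once if the bowl is dropped (falls free faster than 0.6 m/s) (contact force between the fingers and bowl below 0.05 N and linear speed of bowl above 0.6 m/s).
It fails at once if the deep bowl is dropped (falls free faster than 0.6 m/s) (contact force between the fingers and deep_bowl below 0.05 N and linear speed of deep_bowl above 0.6 m/s).
It fails at once if the beaker is dropped (falls free faster than 0.6 m/s) (contact force between the fingers and beaker below 0.05 N and linear speed of beaker above 0.6 m/s).
It fails at once if a bystander (kiln post, lidded pot, brush) is moved more than 25 mm (distance of any of post_a, post_b, wax_pot, brush from where it was at the start of the episode above 0.025 m).
It also fails if it takes over 128 s, if anything falls off the work surface, if the arm or the gripper's body presses on something with over 40 N, if the wrist force passes 120 N, or if a joint passes its speed limit or range.

## Robot

A 6-joint arm with a two-finger parallel gripper is mounted at the origin on the work surface. World frame = base frame: x ahead of the robot, y to its left, z up, the work surface at z = 0. Lengths are in mm, angles in rad, forces in N, time in s.
With the tool pointing down it reaches from about 225 to 725 mm from the base axis. Payload 3.1 kg.
Tool frame: the origin (TCP) lies on the centre line of the jaws, within the pads' length; the fingertips stand 11 mm ahead of it and the grasp point (between the pads) lies 8 mm behind it (robot.finger_overhang is the distance from the TCP to the fingertips, in mm); z points along the fingers, y is the direction in which the jaws open and shut (so a half turn about z gives the same grasp; the last joint's range is limited). The gripper opens to 85 mm and grips with 20 to 120 N. Pads are 22 mm wide; open, the fingers measure 114 mm over their backs; the gripper's body (76 mm by 85 mm) begins 54 mm behind the grasp point. The pads swing forward as they close: fully open they stand 13 mm farther back than shut.
Start: joints at [1.139, 0.048, 0.099, 1.622, 0, 1.443], TCP at [157.06, 500.949, 242.312] pointing down, gripper open.
Joint ranges: [-2.91, 2.91], [-0.99, 1.94], [-1.21, 1.42], [-2.12, 2.29], [-1.49, 1.47], [-3.14, 3.14]. Speed limits (rad/s): [2.79, 2.79, 3.14, 3.14, 3.14, 3.14].

## Interface

Orientations are given as [roll, pitch, yaw] about the fixed x, y, z axes, in that order (R = Rz(yaw) Ry(pitch) Rx(roll)).
In Python, from station import robot gives the robot as it stands. The module is installed in compiled form; this text tells all that it offers.
- The arm moves only by the shell command python3 -m pendant 'ROWS' [FORCE]. ROWS is JSON, a list of rows, each a list of 5 numbers: the closure, from 0 (fully open) to 1 (shut), then the shift along the tool's x, y, z in m, then the turn about the tool's z in degrees. A call has 1 to 5 rows; each row is the pose to reach, as a shift and turn from the pose commanded when the call began, along the tool's axes at that moment; what a row does not reach only later rows make up. A row lasts 1/10 s, in which the tool goes at most 50 mm and 8.59 degrees, less where a joint would pass 70% of its speed; a pose out of reach is approached as far as the arm can. A call with a gripper value outside its range is refused whole. The fingers move at their own pace and stop on an object; FORCE is the grip in N (left out, the last holds). Time passes only in rows, so rows that repeat a pose let the fingers close. It gives the time, the measured TCP pose, the force and the opening at its end, in the units of the state.
- robot.read_state(): the state, without advancing time (a new reading comes with each control period).
- robot.get_image(name): name is "side" or "top"; returns a dict with "image" (480x640x3 uint8, red, green, blue), "range_z" (480x640 float32, mm along the optical axis (not along the pixel's ray), 0 where there is no reading), "intrinsics" (3x3 intrinsics, pixels), "k1" (the pictures are not rectified: a ray, as slopes to the right and down, at radius r is drawn at 1 + k1 r^2 times it, then the intrinsics apply), "T" (4x4, takes a point from camera to world coordinates). Camera axes: x right, y down, z forward; pixel columns grow to the right and rows downward; lengths in mm; the calibration is good to about 2 mm. A picture is of the moment at which its call begins.
- robot.finish_job(): hands the job in, once; it reports no verdict.
The state is a dict: "time": time; "joints": joint angles; "qvel": joint speeds; "effort": joint torques, N m; "eef_pos": TCP position; "orientation": TCP orientation; "ft_force": force on the tool from outside, world axes, zero at the start; "wrist_torque": the same for the moment, N m; "finger_gap": finger opening in mm.
Only numpy, scipy, OpenCV 4.12 (cv2) and the standard library are available. Lean on these libraries where they do the work, as an engineer would, in place of code of your own. Each camera call takes 0.05 s, during which the arm holds its last target.

## Working session

There is one attempt and no reset: what is moved stays moved. The work goes in short steps, Python scripts to look and compute and a shell command to move; the robot and the scene stay as the last step left them, time stands still between calls to the robot, and variables do not carry over. Pictures are saved under pics/ and viewed, and the job is handed in when it is done.

```bash
mkdir -p pics; python3 - <<'E'
from station import robot
import cv2,numpy as np
s=robot.read_state();print(s)
for n in("top","side"):
    d=robot.get_image(n);cv2.imwrite(f"pics/{n}0.png",d["image"][:,:,::-1]);print(n,d["intrinsics"],d["k1"],d["T"])
    np.savez(f"{n}0.npz",**d)
E
```

```text
{'time': 0.0, 'joints': array([ 1.13917197e+00,  4.87581054e-02,  9.75763760e-02,  1.62199534e+00,
       -6.37257588e-06,  1.44297001e+00]), 'qvel': array([ 6.75044484e-05, -1.48766982e-03, -1.22828203e-03, -8.83230030e-04,
       -8.60373898e-04,  2.46398463e-04]), 'effort': array([-1.17941017e-03, -3.38784921e+01,  3.20014501e+01,  2.05832999e-02,
       -2.92367849e-04, -4.98155373e-06]), 'eef_pos': array([156.83014352, 500.41003104, 241.1025463 ]), 'orientation': array([-3.13923053e+00, -2.97172177e-04,  2.83779427e+00]), 'ft_force': array([ 0.02130708, -1.18925959,  0.09617377]), 'wrist_torque': array([-0.02503588, -0.02577205, -0.02892459]), 'finger_gap': 85.54559469534885}
top [[493.55447387   0.         322.14570791]
 [  0.         493.55447387 242.38794838]
 [  0.           0.           1.        ]] 0.02579677943488427 [[-8.10575025e-02 -9.71639637e-01  2.22139813e-01  3.46087955e+02]
 [-9.96698417e-01  8.00653946e-02 -1.34832810e-02  1.14570236e+01]
 [-4.68482154e-03 -2.22499321e-01 -9.74921589e-01  1.11392509e+03]
 [ 0.00000000e+00  0.00000000e+00  0.00000000e+00  1.00000000e+00]]
side [[451.73674781   0.         317.87692868]
 [  0.         451.73674781 234.0395643 ]
 [  0.           0.           1.        ]] -0.0052842589425781275 [[-9.83367445e-01 -1.05872732e-01  1.47578563e-01  4.10712502e+02]
 [-1.81583197e-01  5.55177237e-01 -8.11668515e-01  7.68954817e+02]
 [ 4.00130436e-03 -8.24966181e-01 -5.65167931e-01  6.06554321e+02]
 [ 0.00000000e+00  0.00000000e+00  0.00000000e+00  1.00000000e+00]]
```

View pics/top0.png

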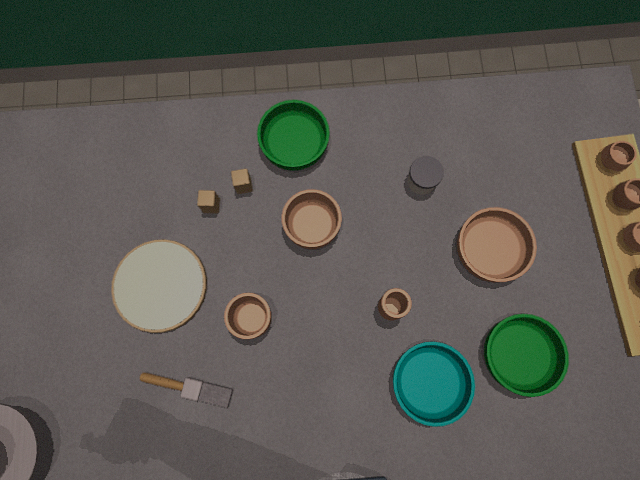

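View pics/side0.png

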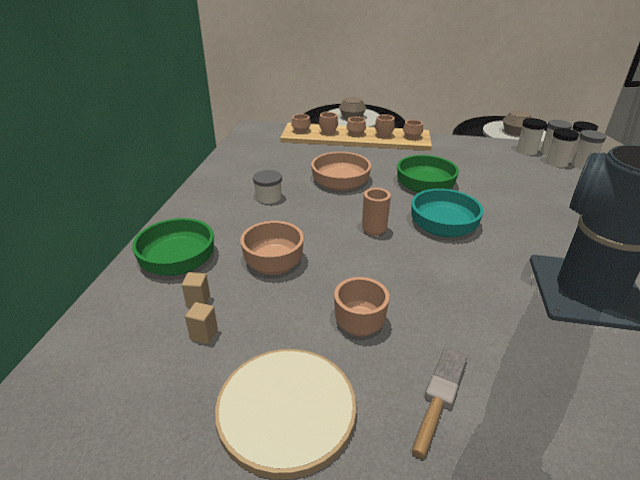

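```bash
cat > h.py <<'E'
import numpy as np,cv2
from scipy.optimize import least_squares
def pts(d):
    K,k1,T=d["intrinsics"],float(d["k1"]),d["T"]
    v,u=np.mgrid[0:480,0:640]
    p=np.stack([u.ravel(),v.ravel()],1).astype(np.float64)[:,None]
    n=cv2.undistortPoints(p,K,np.array([k1,0,0,0.]))[:,0]
    z=d["range_z"].ravel().astype(float)
    c=np.stack([n[:,0]*z,n[:,1]*z,z],1)
    w=c@T[:3,:3].T+T[:3,3]; w[z==0]=np.nan
    return w.reshape(480,640,3)
def circ(d,cxy,R,zrim,wall=8,tol=5,P=None):
    """rim ring points -> centre; ring mean radius R-wall/2"""
    P=pts(d) if P is None else P
    c=np.array(cxy,float)
    for it in range(4):
        r=np.hypot(P[...,0]-c[0],P[...,1]-c[1])
        m=(r<R+(25 if it==0 else 8))&(r>R-wall-(25 if it==0 else 8))&(np.abs(P[...,2]-zrim)<tol)
        q=P[m]
        if len(q)<10: return None
        f=lambda x:np.hypot(q[:,0]-x[0],q[:,1]-x[1])-(R-wall/2)
        c=least_squares(f,c,loss='soft_l1').x
    x=least_squares(lambda x:np.hypot(q[:,0]-x[0],q[:,1]-x[1])-x[2],[*c,R],loss='soft_l1').x
    return c.round(1),len(q),np.median(q[:,2]).round(1),x.round(1)
E
python3 - <<'E'
from h import *
px={"top":dict(shelf=(159,285),dish=(497,245),bowl=(311,219),deep=(248,316),beaker=(395,303),brush=(190,388),posta=(241,179),postb=(206,198),pot=(426,170),green1=(293,133),teal=(433,383),green2=(527,355))}
sp=dict(dish=(85,50),bowl=(67,62),deep=(49,70),beaker=(31,100))
T=dict(np.load("top0.npz"));S=dict(np.load("side0.npz"));P=pts(T);Q=pts(S)
for k,(u,v) in px["top"].items():
    p=P[v,u];print(k,p.round(1))
    if k in sp:
        for D,W in((T,P),(S,Q)): print("   ",circ(D,p[:2],*sp[k],P=W))
for W in(P,Q):
    m=(np.hypot(W[...,0]-P[285,159,0],W[...,1]-P[285,159,1])<125)&(abs(W[...,2]-18)<4)
    q=W[m][:,:2].astype(np.float32);print("shelf",cv2.minEnclosingCircle(q),q.mean(0),np.median(W[m][:,2]))
E
```

```text
shelf [528.5 366.9  17.8]
dish [ 558.4 -399.9   12.2]
    (array([ 553.9, -386.4]), 872, np.float64(48.8), array([ 553.9, -386.4,   80.2]))
    (array([ 556.5, -381.6]), 389, np.float64(49.5), array([ 556.5, -381.4,   80.3]))
bowl [655.6  17.5   8.7]
    (array([644. ,  15.9]), 623, np.float64(60.8), array([644. ,  15.9,  62.5]))
    (array([645.7,  21.7]), 608, np.float64(61.4), array([645.7,  21.7,  62.5]))
deep [444.5 174.1   7. ]
    (array([440.5, 166.6]), 524, np.float64(69.1), array([440.5, 166.6,  44.8]))
    (array([442., 172.]), 672, np.float64(69.7), array([442. , 172. ,  44.7]))
beaker [ 446.3 -154.5    8.8]
    (array([ 438.7, -143.7]), 328, np.float64(98.8), array([ 438.7, -143.7,   26.9]))
    (array([ 440.8, -138.3]), 206, np.float64(99.6), array([ 440.7, -138.3,   27. ]))
brush [302.2 301.6  20.9]
posta [746.  166.8  63.8]
postb [707.9 246.7  63. ]
pot [ 732.7 -249.6   64. ]
green1 [873.1  44.3  10.5]
teal [ 269.6 -216.2    7.9]
green2 [ 311.9 -426.3    8. ]
shelf ((530.5958251953125, 368.871826171875), 104.62122344970703) [528.104  368.6746] 17.456394836201184
shelf ((531.0806884765625, 370.54437255859375), 105.94815826416016) [528.632   382.58304] 19.626509711862752
```

```bash
cat > go.py <<'E'
import sys,numpy as np
from station import robot
from scipy.spatial.transform import Rotation as R
x,y,z,yaw=map(float,sys.argv[1:5])
s=robot.read_state();o=R.from_euler('xyz',s['orientation'])
d=o.inv().apply(np.array([x,y,z])-s['eef_pos'])
t=-(yaw-np.degrees(s['orientation'][2])); t=(t+180)%360-180
print("t",s['time'],"shift mm",d.round(1),"turn",round(t,1),"gap",s['finger_gap'].round(1),s['ft_force'].round(1))
E
python3 go.py 488.4 -337.9 150 55.3
```

```text
Traceback (most recent call last):
  File "go.py", line 8, in <module>
    print("t",s['time'],"shift mm",d.round(1),"turn",round(t,1),"gap",s['finger_gap'].round(1),s['ft_force'].round(1))
                                                                      ^^^^^^^^^^^^^^^^^^^^^
AttributeError: 'float' object has no attribute 'round'
```

```bash
sed -i "s/s\['finger_gap'\].round(1)/round(s['finger_gap'],1)/" go.py
python3 go.py 488.4 -337.9 150 55.3
```

```text
t 0.1 shift mm [-567.2 -700.6   92.6] turn 107.3 gap 85.3 [-0.7  0.4 -0.7]
```

```bash
python3 -m pendant '[[0.4,-0.567,-0.70,0,107],[0.4,-0.567,-0.70,0,107],[0.4,-0.567,-0.70,0,107],[0.4,-0.567,-0.70,0,107],[0.4,-0.567,-0.70,0,107]]' 60; python3 go.py 488.4 -337.9 150 55.3
```

```text
time: 0.6
eef_pos: [249.1, 266.7, 241.8]
orientation: [-3.141, 0.0, 2.083]
ft_force: [1.4, -0.4, 1.2]
finger_gap: 51.5
t 0.6 shift mm [-644.3  -87.6   92.1] turn 64.0 gap 51.5 [ 1.4 -0.4  1.2]
```

Works as expected.

```bash
python3 -m pendant '[[0.5,-0.644,-0.087,0,64],[0.5,-0.644,-0.087,0,64],[0.5,-0.644,-0.087,0,64],[0.5,-0.644,-0.087,0,64],[0.5,-0.644,-0.087,0,64]]'; python3 go.py 488.4 -337.9 150 55.3
```

```text
time: 1.1
eef_pos: [342.5, 34.6, 242.1]
orientation: [3.141, -0.0, 1.331]
ft_force: [1.4, 0.6, 0.1]
finger_gap: 42.6
t 1.1 shift mm [-327.4  230.    92. ] turn 21.0 gap 42.6 [1.4 0.6 0.1]
```

```bash
python3 go.py 488.4 -337.9 150 55.3
```

```text
t 1.1 shift mm [-327.4  230.    92. ] turn 21.0 gap 42.6 [1.4 0.6 0.1]
```

```bash
python3 -m pendant '[[0.5,-0.327,0.23,0.02,21],[0.5,-0.327,0.23,0.02,21],[0.5,-0.327,0.23,0.04,21],[0.5,-0.327,0.23,0.06,21],[0.5,-0.327,0.23,0.08,21]]'; python3 -m pendant '[[0.55,-0.077,0.053,0.035,0],[0.55,-0.122,0.083,0.035,0],[0.55,-0.122,0.083,0.035,0],[0.55,-0.122,0.083,0.035,0]]';python3 go.py 488.4 -337.9 150 55.3
```

```text
time: 1.6
eef_pos: [434.5, -194.8, 207.6]
orientation: [3.14, -0.0, 0.97]
ft_force: [0.9, 0.4, 0.7]
finger_gap: 42.8
time: 2.0
eef_pos: [431.8, -344.4, 169.0]
orientation: [-3.138, 0.001, 0.965]
ft_force: [0.6, 0.6, -0.7]
finger_gap: 38.3
t 2.0 shift mm [37.6 42.9 18.8] turn 0.0 gap 38.3 [ 0.6  0.6 -0.7]
```

```bash
python3 -m pendant '[[0.55,0.038,0.043,0.019,0],[0.55,0.038,0.043,0.019,0],[0.55,0.038,0.043,0.019,0],[0.55,0.038,0.043,0.019,0]]'; cat > look.py <<'E'
import sys
from h import *
from station import robot
tag=sys.argv[1]
for n in("top","side"):
    d=robot.get_image(n);np.savez(f"{n}{tag}.npz",**d)
    im=d["image"][:,:,::-1].copy();cv2.imwrite(f"pics/{n}{tag}.png",im)
    if len(sys.argv)>2:
        P=pts(d);
        K,T=d["intrinsics"],d["T"]
        w=np.array(list(map(float,sys.argv[2:5])))
        c=T[:3,:3].T@(w-T[:3,3]);
        q=cv2.projectPoints(c[None],np.zeros(3),np.zeros(3),K,np.array([float(d["k1"]),0,0,0]))[0].ravel()
        print(n,"proj",q.round(1))
        u,v=q.astype(int);u=min(max(u,80),560);v=min(max(v,60),420)
        cv2.imwrite(f"pics/{n}{tag}z.png",cv2.resize(im[v-60:v+60,u-80:u+80],(800,600),interpolation=cv2.INTER_CUBIC))
        print("crop origin",u-80,v-60,"x5")
E
python3 look.py 1 488 -338 150; python3 go.py 488.4 -337.9 150 55.3
```

```text
time: 2.4
eef_pos: [490.1, -332.0, 153.9]
orientation: [-3.141, 0.0, 0.972]
ft_force: [-0.0, -0.1, -0.4]
finger_gap: 38.6
top proj [495.3 267. ]
crop origin 415 207 x5
side proj [365.5 138.9]
crop origin 285 78 x5
t 2.5 shift mm [-5.3  1.6  4.8] turn 0.4 gap 38.4 [0.3 0.4 0.5]
```

View pics/top1z.png

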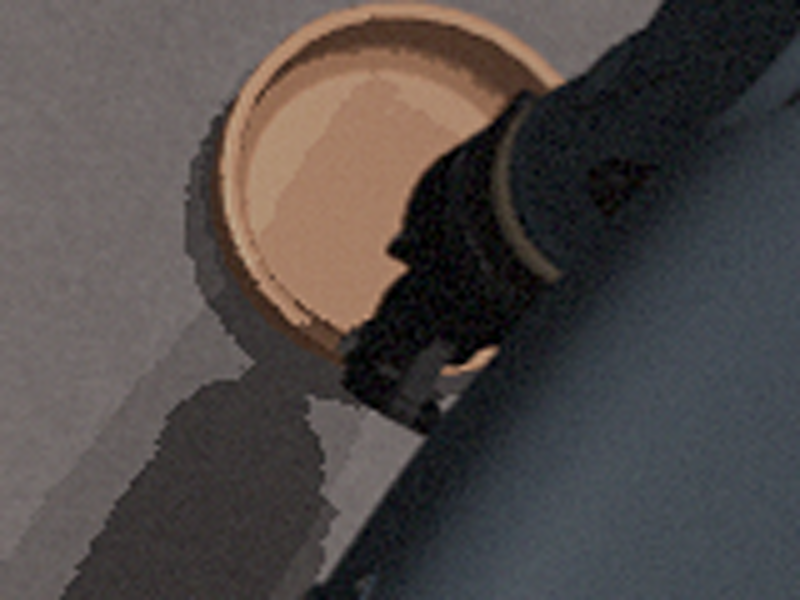

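View pics/side1z.png

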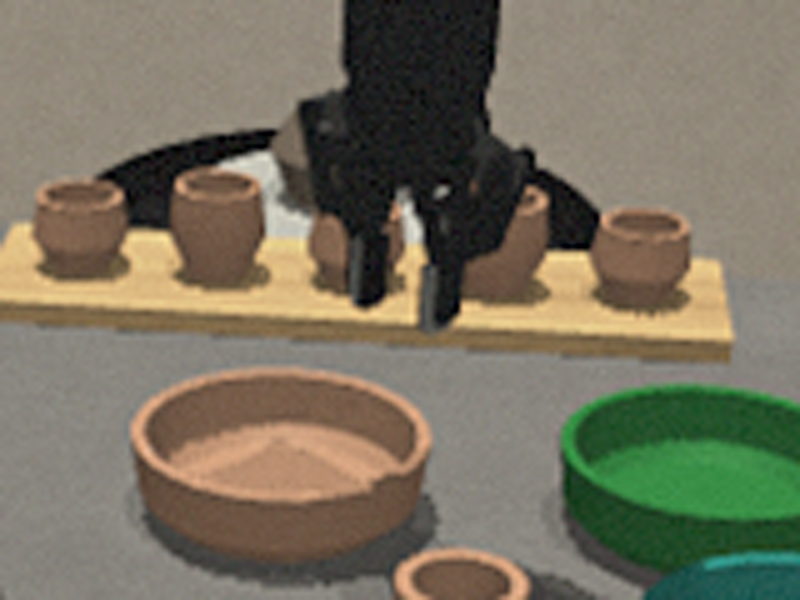

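```bash
python3 - <<'E'
from h import *
for n in("side","top"):
    d=dict(np.load(f"{n}1.npz"));P=pts(d)
    m=(np.hypot(P[...,0]-489,P[...,1]+335)<60)&(P[...,2]>130)&(P[...,2]<185)
    q=P[m];print(n,len(q));
    yaw=.97;tx=np.array([np.cos(yaw),np.sin(yaw)]);ty=np.array([np.sin(yaw),-np.cos(yaw)])
    r=(q[:,:2]-[490,-332.2]);a=r@tx;b=r@ty
    for lo,hi in((-45,-5),(5,45)):
        k=(b>lo)&(b<hi)&(q[:,2]<165)
        if k.sum()>3:print(lo,"n",k.sum(),"x",np.percentile(a[k],[5,50,95]).round(1),"y",np.percentile(b[k],[5,50,95]).round(1),"zmin",np.percentile(q[k][:,2],[2,10]).round(1))
E
```

```text
side 233
-45 n 51 x [-4.1  8.1 12.8] y [-34.2 -26.7 -20.3] zmin [147.2 148.2]
5 n 52 x [-7.9  5.3 12.7] y [17.5 19.3 29.6] zmin [146.3 147.9]
top 43
-45 n 19 x [4.5 6.6 9.1] y [-31.9 -27.2 -21.9] zmin [147.6 149.1]
5 n 15 x [2.1 7.4 9.2] y [16.9 18.1 22.9] zmin [144.1 145.6]
```

```bash
python3 go.py 489 -338.3 80 55.2
```

```text
t 2.5 shift mm [-5.2  2.2 74.8] turn 0.5 gap 38.4 [0.3 0.4 0.5]
```

```bash
python3 -m pendant '[[0.55,-0.005,0.002,0.03,0.5],[0.55,-0.005,0.002,0.06,0.5],[0.55,-0.005,0.002,0.075,0.5],[0.55,-0.005,0.002,0.075,0.5]]'; python3 look.py 2 489 -338 60; python3 go.py 489 -338.3 37 55.2
```

```text
time: 2.9
eef_pos: [487.2, -336.6, 76.2]
orientation: [-3.136, -0.0, 0.962]
ft_force: [-0.4, -0.7, -0.9]
finger_gap: 38.1
top proj [481.1 273.9]
crop origin 401 213 x5
side proj [363.  170.3]
crop origin 283 110 x5
t 3.0 shift mm [-0.2 -0.3 42.7] turn -0.1 gap 38.2 [-0.2 -0.6  1.2]
```

View pics/side2z.png

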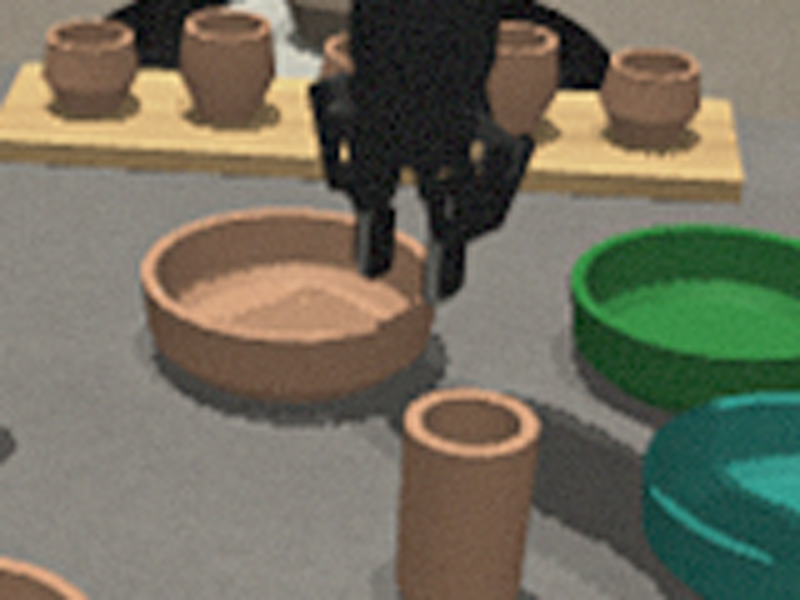

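```bash
python3 -m pendant '[[0.55,0,0,0.015,0],[0.55,0,0,0.03,0],[0.55,0,0,0.042,0],[0.55,0,0,0.042,0]]'; python3 -m pendant '[[0.7,0,0,0,0],[0.8,0,0,0,0],[0.9,0,0,0,0],[1,0,0,0,0],[1,0,0,0,0]]' 70; python3 -m pendant '[[1,0,0,0,0],[1,0,0,0,0]]' 70; python3 go.py 489 -338.3 37 55.2
```

```text
time: 3.4
eef_pos: [487.6, -336.5, 33.3]
orientation: [-3.136, -0.001, 0.963]
ft_force: [-0.8, 0.4, -0.1]
finger_gap: 38.2
time: 3.9
eef_pos: [490.1, -339.9, 39.5]
orientation: [3.137, 0.002, 0.961]
ft_force: [-3.6, -0.4, 6.2]
finger_gap: 9.2
time: 4.1
eef_pos: [490.1, -339.9, 39.5]
orientation: [3.137, 0.002, 0.961]
ft_force: [-3.0, 0.8, 5.5]
finger_gap: 9.7
t 4.1 shift mm [ 0.7 -1.8  2.5] turn -0.1 gap 9.7 [-3.   0.8  5.5]
```

```bash
python3 -m pendant '[[1,0,0,-0.01,0],[1,0,0,-0.03,0],[1,0,0,-0.06,0],[1,0,0,-0.09,0],[1,0,0,-0.09,0]]' 80; python3 look.py 3 489 -338 100; python3 go.py 489 -338.3 127 55.2
```

```text
time: 4.6
eef_pos: [491.4, -339.4, 131.5]
orientation: [3.134, 0.0, 0.963]
ft_force: [0.5, -1.1, -2.7]
finger_gap: 8.0
top proj [487.1 270.8]
crop origin 407 210 x5
side proj [363.9 156.7]
crop origin 283 96 x5
t 4.7 shift mm [-0.6  0.1 -0.8] turn -0.0 gap 7.9 [ 0.2 -0.7 -4.6]
```

View pics/side3z.png

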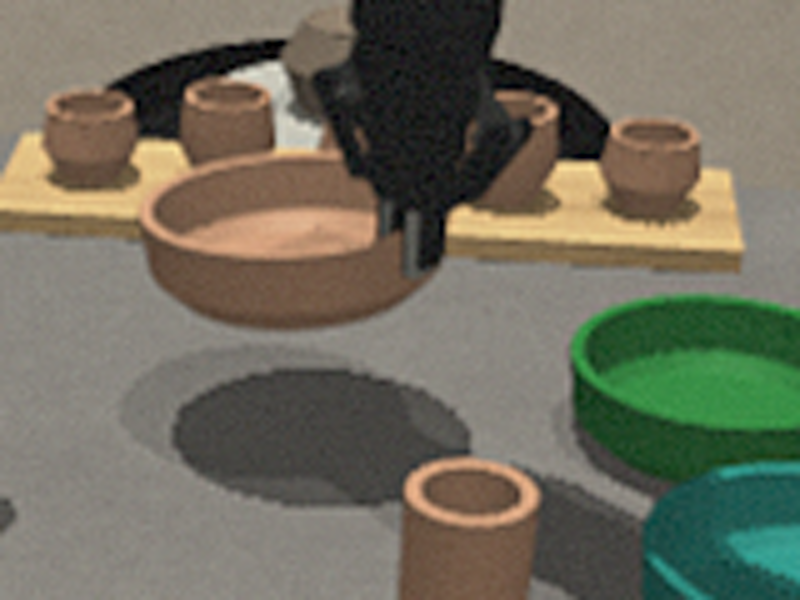

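View pics/top3.png

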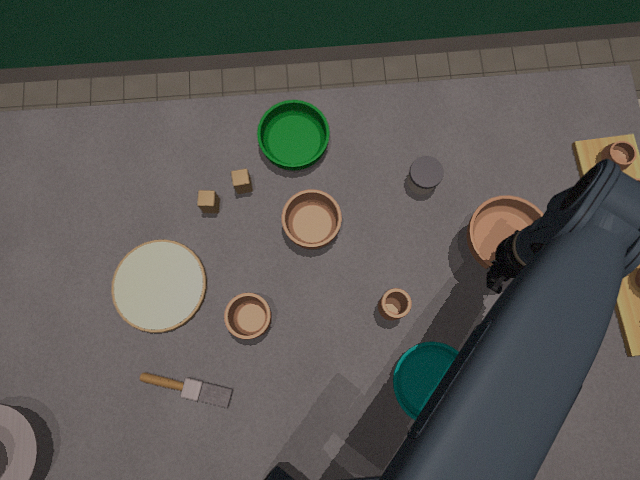

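```bash
cat > held.py <<'E'
import sys
from h import *
from station import robot
# held.py tag R wall guess_x guess_y zrim [live]
tag=sys.argv[1];R,gx,gy,zr=map(float,sys.argv[2:6])
for n in("top","side"):
    if tag=="live": d=robot.get_image(n)
    else: d=dict(np.load(f"{n}{tag}.npz"))
    P=pts(d);im=d["image"].astype(int)
    clay=(im[...,0]-im[...,2]>22)&(im[...,0]>50)
    P[~clay]=np.nan
    print(n,circ(d,(gx,gy),R,zr,tol=6,P=P))
    r=np.hypot(P[...,0]-gx,P[...,1]-gy);q=P[(r<R+6)&(r>R-14)&(abs(P[...,2]-zr)<7)]
    if len(q)>20:
        A=np.c_[q[:,:2]-[gx,gy],np.ones(len(q))];s=np.linalg.lstsq(A,q[:,2],rcond=None)[0];print("  tilt",s.round(3))
E
python3 held.py 3 85 557 -386 142; python3 held.py 3 85 557 -386 145
```

```text
top (array([ 554.7, -384.5]), 222, np.float64(140.2), array([ 554.6, -383.2,   79.8]))
  tilt [-5.30000e-02 -1.80000e-02  1.40236e+02]
side (array([ 556.9, -379.6]), 78, np.float64(138.1), array([ 557.1, -380. ,   81.4]))
  tilt [-2.40000e-02 -4.30000e-02  1.40666e+02]
top (array([ 555.7, -384.3]), 145, np.float64(141.2), array([ 555.4, -383.4,   80.1]))
  tilt [-3.80000e-02 -3.90000e-02  1.42962e+02]
side (array([ 559.8, -378.8]), 28, np.float64(140.2), array([ 556.3, -372.9,   74.4]))
  tilt [-2.90000e-02 -1.50000e-02  1.39694e+02]
```

```bash
python3 -m pendant '[[1,0,0,-0.03,0],[1,0.02,-0.015,-0.06,-3],[1,0.05,-0.038,-0.06,-7],[1,0.08,-0.06,-0.06,-11],[1,0.11,-0.083,-0.06,-15]]'; python3 go.py 465.3 320.7 190 124.7
```

```text
time: 5.2
eef_pos: [482.4, -198.3, 183.4]
orientation: [-3.136, -0.001, 1.227]
ft_force: [-0.2, 1.0, -3.1]
finger_gap: 8.0
t 5.2 shift mm [ 482.8 -191.2   -4.8] turn -54.4 gap 8.0 [-0.2  1.  -3.1]
```

```bash
python3 -m pendant '[[1,0.033,-0.013,-0.005,-3.7],[1,0.066,-0.026,-0.005,-7.4],[1,0.1,-0.04,-0.005,-11],[1,0.133,-0.053,-0.005,-15],[1,0.166,-0.066,-0.005,-18.7]]'; python3 go.py 465.3 320.7 190 124.7
```

```text
time: 5.7
eef_pos: [476.2, -19.9, 188.2]
orientation: [-3.135, -0.001, 1.554]
ft_force: [0.1, -0.1, -3.9]
finger_gap: 8.4
t 5.7 shift mm [340.4 -16.7  -1.2] turn -35.7 gap 8.4 [ 0.1 -0.1 -3.9]
```

```bash
python3 -m pendant '[[1,0.035,-0.002,0,-3.7],[1,0.07,-0.004,0,-7.4],[1,0.105,-0.006,0,-11],[1,0.14,-0.008,0,-15],[1,0.175,-0.009,0,-18.7]]'; python3 go.py 465.3 320.7 190 124.7
```

```text
time: 6.2
eef_pos: [470.6, 154.5, 188.2]
orientation: [-3.135, -0.001, 1.88]
ft_force: [1.5, -1.0, -3.2]
finger_gap: 8.3
t 6.2 shift mm [159.9  45.6  -2. ] turn -17.0 gap 8.3 [ 1.5 -1.  -3.2]
```

```bash
python3 -m pendant '[[1,0.04,0.012,0,-4],[1,0.08,0.023,0,-8],[1,0.12,0.034,0.0,-13],[1,0.16,0.045,0,-17],[1,0.16,0.045,0.0,-17]]';python3 -m pendant '[[1,0,0,0.03,0],[1,0,0,0.05,0],[1,0,0,0.05,0]]'; python3 go.py 465.3 320.7 100 124.7;python3 held.py live 85 531 368 152
```

```text
time: 6.7
eef_pos: [464.7, 323.6, 187.4]
orientation: [-3.136, -0.004, 2.181]
ft_force: [-0.3, -1.4, -3.9]
finger_gap: 7.9
time: 7.0
eef_pos: [463.1, 316.9, 134.4]
orientation: [-3.127, -0.002, 2.174]
ft_force: [-0.8, -0.3, -3.8]
finger_gap: 7.9
t 7.0 shift mm [ 1.8  4.4 34.3] turn -0.2 gap 7.9 [-0.8 -0.3 -3.8]
top (array([523.6, 365.1]), 16, np.float64(146.4), array([557.2, 427.2, 150.9]))
  tilt [-6.60000e-02 -8.60000e-02  1.36771e+02]
side (array([529.5, 365.5]), 242, np.float64(148.0), array([538. , 367.5,  89.4]))
  tilt [-6.50000e-02 -4.50000e-02  1.42178e+02]
```

```bash
python3 -m pendant '[[1,0.002,0.004,0.02,0],[1,0.002,0.004,0.04,0],[1,0.002,0.004,0.05,0],[1,0.002,0.004,0.05,0]]'; python3 go.py 465.3 320.7 80 124.7;python3 look.py 4 531 368 70;python3 held.py 4 85 531 368 95
```

```text
time: 7.5
eef_pos: [468.7, 322.5, 90.4]
orientation: [-3.138, -0.0, 2.173]
ft_force: [-1.1, -0.3, -3.2]
finger_gap: 8.2
t 7.5 shift mm [ 0.4 -3.8 10.4] turn -0.2 gap 8.2 [-1.1 -0.3 -3.2]
top proj [150.5 280.5]
crop origin 70 220 x5
side proj [284.6 378.8]
crop origin 204 318 x5
top (array([531.3, 368.4]), 239, np.float64(95.2), array([531.1, 371.5,  83.8]))
  tilt [-6.0000e-02 -6.6000e-02  9.0974e+01]
side (array([533. , 371.9]), 1052, np.float64(93.7), array([533.1, 372.4,  79.9]))
  tilt [-6.6000e-02 -4.3000e-02  9.3861e+01]
```

View pics/side4.png

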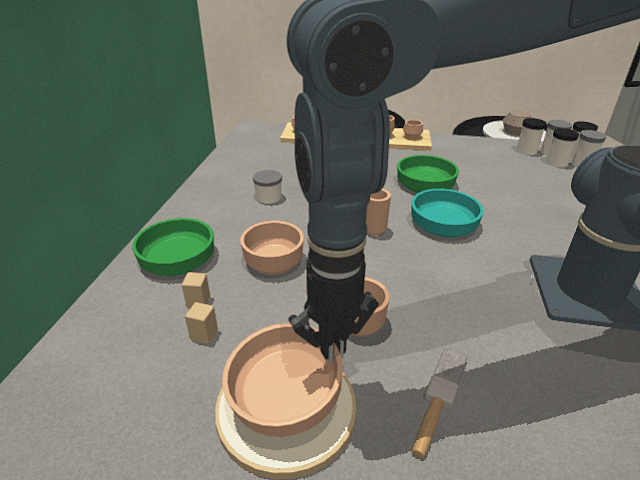

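```bash
python3 -m pendant '[[1,0,-0.002,0.008,0],[1,0,-0.002,0.016,0],[1,0,-0.002,0.02,0],[1,0,-0.002,0.022,0],[1,0,-0.002,0.022,0]]'; python3 -m pendant '[[1,0,0,0.003,0],[1,0,0,0.005,0],[1,0,0,0.005,0]]'
```

```text
time: 8.1
eef_pos: [468.0, 322.2, 70.0]
orientation: [3.142, 0.0, 2.174]
ft_force: [-0.7, -1.8, 0.3]
finger_gap: 7.7
time: 8.4
eef_pos: [468.4, 322.4, 66.0]
orientation: [3.14, 0.0, 2.174]
ft_force: [-4.1, -3.0, 5.6]
finger_gap: 8.4
```

```bash
python3 -m pendant '[[1,0,0,0.002,0],[1,0,0,0.004,0],[1,0,0,0.005,0],[1,0,0,0.005,0]]' 30; python3 -m pendant '[[1,0,0,0.002,0],[1,0,0,0.003,0],[1,0,0,0.004,0],[1,0,0,0.004,0]]' 20;python3 held.py live 85 531 368 70
```

```text
time: 8.8
eef_pos: [468.6, 322.3, 62.4]
orientation: [3.14, 0.001, 2.174]
ft_force: [-6.3, -5.6, 10.5]
finger_gap: 8.3
time: 9.2
eef_pos: [468.7, 322.2, 59.3]
orientation: [3.139, 0.001, 2.174]
ft_force: [-8.9, -6.1, 13.5]
finger_gap: 8.1
top (array([530.5, 368.2]), 418, np.float64(68.2), array([530.8, 367.8,  80.6]))
  tilt [-1.9000e-02 -1.7000e-02  6.7935e+01]
side (array([531.8, 370.8]), 1840, np.float64(69.4), array([531.9, 371.3,  80.1]))
  tilt [-1.9000e-02 -1.1000e-02  6.9403e+01]
```

```bash
python3 -m pendant '[[1,0,0,0.002,0],[1,0,0,0.003,0],[1,0,0,0.003,0]]' 20; python3 -m pendant '[[0.85,0,0,0,0],[0.8,0,0,0,0],[0.7,0,0,0,0],[0.62,0,0,0,0],[0.6,0,0,0,0]]' ;python3 held.py live 85 531 368 68;python3 go.py 465 320 58 124.7
```

```text
time: 9.6
eef_pos: [469.1, 322.3, 57.1]
orientation: [3.138, 0.001, 2.174]
ft_force: [-9.3, -8.5, 15.7]
finger_gap: 7.7
time: 10.1
eef_pos: [468.0, 322.2, 52.2]
orientation: [-3.141, -0.0, 2.174]
ft_force: [0.3, -0.3, -0.1]
finger_gap: 34.1
top (array([531. , 368.7]), 453, np.float64(66.5), array([531.9, 367.8,  80. ]))
  tilt [-3.0000e-03 -4.0000e-03  6.6333e+01]
side (array([532.6, 371.6]), 1962, np.float64(68.6), array([532.7, 372.2,  79.9]))
  tilt [-3.0000e-03  5.0000e-03  6.7707e+01]
t 10.2 shift mm [-0.1 -3.8 -5.7] turn -0.1 gap 33.8 [ 0.2  0.7 -0.4]
```

```bash
python3 -m pendant '[[0.6,0,0,-0.03,0],[0.6,0,0,-0.07,0],[0.6,0,0,-0.1,0]]'; python3 go.py 582 16.7 140 91.6
```

```text
time: 10.5
eef_pos: [468.3, 322.4, 154.4]
orientation: [3.14, 0.0, 2.174]
ft_force: [0.6, 0.5, 1.0]
finger_gap: 34.3
t 10.5 shift mm [-316.2  -79.8   14.4] turn 33.0 gap 34.3 [0.6 0.5 1. ]
```

```bash
python3 -m pendant '[[0.55,-0.316,-0.08,0.014,33],[0.55,-0.316,-0.08,0.014,33],[0.55,-0.316,-0.08,0.014,33],[0.55,-0.316,-0.08,0.014,33],[0.55,-0.316,-0.08,0.014,33]]'; python3 go.py 582 16.7 140 91.6
```

```text
time: 11.0
eef_pos: [555.4, 86.3, 142.0]
orientation: [3.141, -0.0, 1.596]
ft_force: [0.5, 0.6, -0.9]
finger_gap: 38.0
t 11.0 shift mm [-70.2  24.8   2. ] turn -0.2 gap 38.0 [ 0.5  0.6 -0.9]
```

```bash
python3 -m pendant '[[0.55,-0.07,0.025,0.01,0],[0.55,-0.07,0.025,0.03,0],[0.55,-0.07,0.025,0.046,0],[0.55,-0.07,0.025,0.046,0],[0.55,-0.07,0.025,0.046,0]]'; python3 look.py 5 582 17 70; python3 go.py 582 16.7 58 91.6
```

```text
time: 11.5
eef_pos: [581.4, 19.0, 95.7]
orientation: [-3.14, -0.0, 1.598]
ft_force: [-0.1, 0.8, 0.1]
finger_gap: 38.5
top proj [313. 244.]
crop origin 233 183 x5
side proj [301.5 237.4]
crop origin 221 177 x5
t 11.6 shift mm [-2.7 -0.6 39.2] turn 0.0 gap 38.6 [0.2 1.  0.2]
```

View pics/side5z.png

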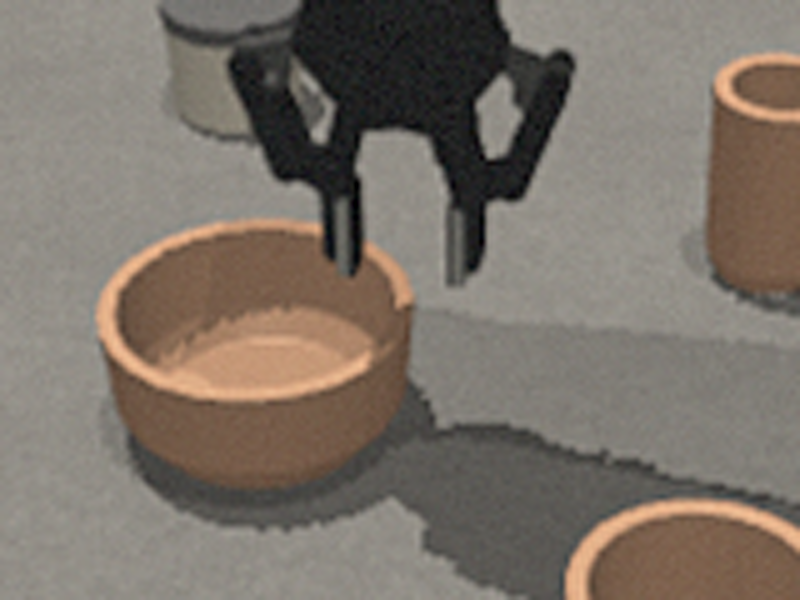

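View pics/top5z.png

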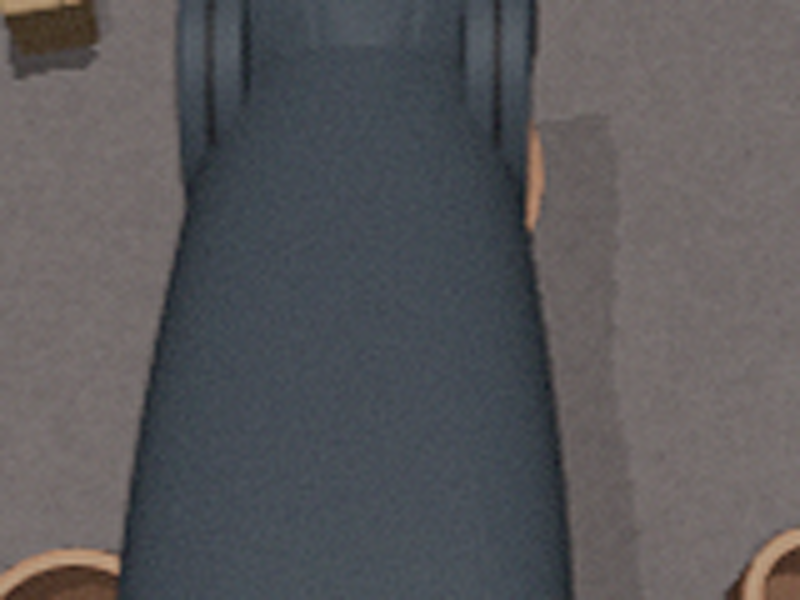

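```bash
python3 -m pendant '[[0.55,-0.002,0,0.015,0],[0.55,-0.002,0,0.03,0],[0.55,-0.002,0,0.039,0],[0.55,-0.002,0,0.039,0]]'; python3 -m pendant '[[0.7,0,0,0,0],[0.8,0,0,0,0],[0.9,0,0,0,0],[1,0,0,0,0],[1,0,0,0,0]]' 70; python3 -m pendant '[[1,0,0,0,0],[1,0,0,0,0]]' 80
```

```text
time: 12.0
eef_pos: [579.5, 17.1, 53.8]
orientation: [-3.136, -0.001, 1.598]
ft_force: [-0.6, 0.7, -0.2]
finger_gap: 38.2
time: 12.5
eef_pos: [583.2, 17.5, 58.3]
orientation: [3.138, -0.001, 1.599]
ft_force: [1.6, 3.1, 2.6]
finger_gap: 7.8
time: 12.7
eef_pos: [582.9, 17.3, 57.9]
orientation: [3.139, -0.001, 1.599]
ft_force: [1.2, 4.0, 3.5]
finger_gap: 7.4
```

```bash
python3 -m pendant '[[1,0,0,-0.01,0],[1,0,0,-0.03,0],[1,0,0,-0.06,0],[1,0,0,-0.09,0],[1,0,0,-0.09,0]]' 80; python3 look.py 6 582 17 130; python3 go.py 582 17 148 91.6; python3 held.py 6 67 645 18 150
```

```text
time: 13.2
eef_pos: [583.2, 15.3, 150.8]
orientation: [3.137, 0.003, 1.596]
ft_force: [1.3, -0.5, -2.3]
finger_gap: 6.8
top proj [312.4 237.6]
crop origin 232 177 x5
side proj [301.  212.8]
crop origin 221 152 x5
t 13.3 shift mm [ 1.1  1.  -2. ] turn -0.1 gap 7.0 [ 0.4  0.4 -4.1]
top (array([643.7,  10.2]), 58, np.float64(150.5), array([650.2,  55.2, 107.8]))
  tilt [-3.20000e-02  8.60000e-02  1.56245e+02]
side (array([643.3,  17.1]), 468, np.float64(147.2), array([643.3,  17.3,  62.8]))
  tilt [-4.30000e-02 -4.00000e-03  1.47204e+02]
```

View pics/side6z.png

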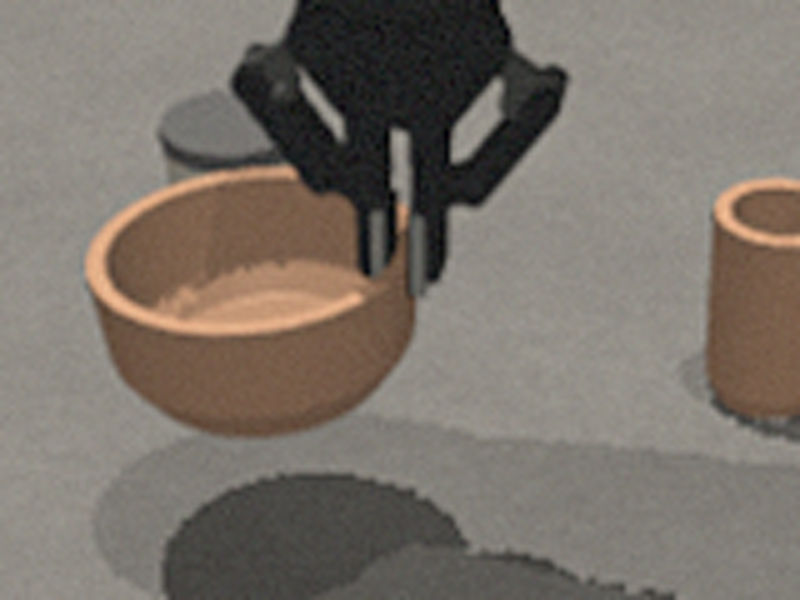

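```bash
python3 -m pendant '[[1,0.01,0,-0.02,0],[1,0.04,-0.01,-0.03,-4],[1,0.075,-0.02,-0.03,-8],[1,0.11,-0.03,-0.03,-12],[1,0.145,-0.04,-0.03,-15]]'; python3 go.py 481.2 333.2 180 124.7
```

```text
time: 13.8
eef_pos: [535.3, 160.8, 173.2]
orientation: [-3.134, 0.0, 1.861]
ft_force: [0.4, 1.5, -3.2]
finger_gap: 7.1
t 13.8 shift mm [180.7  -2.6  -6.8] turn -18.1 gap 7.1 [ 0.4  1.5 -3.2]
```

```bash
python3 -m pendant '[[1,0.035,-0.001,-0.002,-4],[1,0.075,-0.001,-0.002,-8],[1,0.11,-0.002,0,-12],[1,0.15,-0.002,0,-16],[1,0.181,-0.003,0,-18]]';python3 -m pendant '[[1,0,0,0.015,0],[1,0,0,0.03,0],[1,0,0,0.03,0]]'; python3 go.py 481.2 333.2 120 124.7; python3 held.py live 67 533 369 150
```

```text
time: 14.3
eef_pos: [480.8, 333.7, 172.8]
orientation: [-3.134, -0.0, 2.176]
ft_force: [0.2, 0.3, -4.5]
finger_gap: 7.2
time: 14.6
eef_pos: [480.5, 330.5, 140.8]
orientation: [-3.13, -0.0, 2.173]
ft_force: [-0.1, 0.2, -3.8]
finger_gap: 7.1
t 14.6 shift mm [ 1.8  2.3 20.8] turn -0.2 gap 7.1 [-0.1  0.2 -3.8]
top (array([534.4, 360.2]), 39, np.float64(145.2), array([533.3, 357.1,  59.9]))
  tilt [2.10000e-02 1.41000e-01 1.53815e+02]
side (array([534. , 363.7]), 304, np.float64(146.0), array([533.9, 363.7,  62.9]))
  tilt [-4.80000e-02 -2.30000e-02  1.43345e+02]
```

```bash
python3 -m pendant '[[1,0.003,0.002,0.008,0],[1,0.003,0.002,0.016,0],[1,0.003,0.002,0.022,0],[1,0.003,0.002,0.022,0]]'; python3 look.py 7 533 369 100; python3 go.py 481.2 333.2 120 124.7; python3 held.py 7 67 533 369 123;python3 held.py 7 67 533 369 120
```

```text
time: 15.1
eef_pos: [482.7, 336.2, 123.4]
orientation: [-3.139, -0.0, 2.173]
ft_force: [-0.4, -0.5, -2.7]
finger_gap: 7.2
top proj [145.  277.5]
crop origin 64 217 x5
side proj [282.2 365.3]
crop origin 202 305 x5
t 15.2 shift mm [-1.6 -3.7  4.7] turn -0.2 gap 6.7 [ 0.2  0.3 -3.1]
top (array([533., 367.]), 376, np.float64(121.7), array([533.4, 366.5,  62.5]))
  tilt [-5.00000e-02 -2.70000e-02  1.21923e+02]
side (array([534.3, 370.8]), 1463, np.float64(122.3), array([534.5, 371.4,  62.2]))
  tilt [-4.7000e-02 -1.9000e-02  1.2318e+02]
top (array([532.7, 366.4]), 411, np.float64(120.0), array([532.7, 366.4,  63. ]))
  tilt [-2.30000e-02 -4.20000e-02  1.19732e+02]
side (array([533.6, 371.1]), 1411, np.float64(121.4), array([534. , 371.7,  62.2]))
  tilt [-1.60000e-02  1.00000e-03  1.21052e+02]
```

View pics/side7z.png

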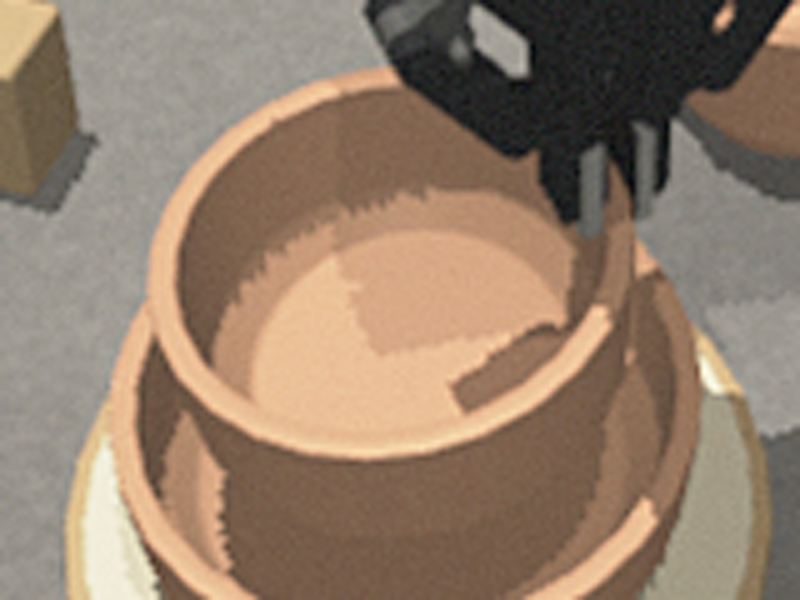

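```bash
python3 -m pendant '[[1,0.001,-0.001,0.01,0],[1,0.001,-0.001,0.02,0],[1,0.001,-0.001,0.026,0],[1,0.001,-0.001,0.03,0],[1,0.001,-0.001,0.03,0]]'; python3 go.py 481.2 333.2 86 124.7; python3 held.py live 67 533 369 95
```

```text
time: 15.7
eef_pos: [481.3, 336.7, 93.7]
orientation: [-3.139, -0.0, 2.174]
ft_force: [-0.1, 0.6, -3.2]
finger_gap: 7.1
t 15.7 shift mm [-2.8 -2.1  7.7] turn -0.2 gap 7.1 [-0.1  0.6 -3.2]
top (array([532.2, 367.8]), 293, np.float64(92.6), array([532.8, 366.9,  62.1]))
  tilt [-4.8000e-02 -1.6000e-02  9.2631e+01]
side (array([533.4, 370.9]), 1331, np.float64(93.4), array([533.5, 371.4,  62.3]))
  tilt [-4.8000e-02 -2.6000e-02  9.4355e+01]
```

Centred within ~1 mm. Lower to seat.

```bash
python3 -m pendant '[[1,0,0,0.002,0],[1,0,0,0.004,0],[1,0,0,0.005,0],[1,0,0,0.005,0]]' 30; python3 -m pendant '[[1,0,0,0.002,0],[1,0,0,0.003,0],[1,0,0,0.004,0],[1,0,0,0.004,0]]' 20;python3 held.py live 67 533 369 91
```

```text
time: 16.2
eef_pos: [482.0, 337.1, 90.6]
orientation: [3.141, 0.0, 2.174]
ft_force: [-1.4, -1.6, 1.3]
finger_gap: 7.4
time: 16.6
eef_pos: [482.0, 337.1, 87.0]
orientation: [3.141, 0.0, 2.174]
ft_force: [-4.8, -3.1, 5.6]
finger_gap: 7.1
top (array([532.3, 367.8]), 398, np.float64(89.1), array([533. , 367.2,  62.2]))
  tilt [-8.0000e-03 -9.0000e-03  8.8953e+01]
side (array([533.5, 371.1]), 1367, np.float64(91.0), array([533.7, 371.6,  62.4]))
  tilt [-1.2000e-02 -2.0000e-03  9.0394e+01]
```

```bash
python3 -m pendant '[[1,0,0,0.001,0],[1,0,0,0.0015,0],[1,0,0,0.0015,0]]' 20; python3 -m pendant '[[0.85,0,0,0,0],[0.8,0,0,0,0],[0.7,0,0,-0.002,0],[0.62,0,0,-0.005,0],[0.6,0,0,-0.005,0]]' ;python3 held.py live 67 533 369 90;python3 go.py 465 320 58 124.7
```

```text
time: 17.0
eef_pos: [482.0, 337.1, 86.1]
orientation: [3.141, 0.0, 2.174]
ft_force: [-5.7, -2.7, 6.5]
finger_gap: 7.6
time: 17.5
eef_pos: [482.6, 337.4, 90.0]
orientation: [3.14, 0.0, 2.174]
ft_force: [-0.7, 0.1, -0.7]
finger_gap: 34.4
top (array([532.2, 367.8]), 401, np.float64(88.7), array([533. , 367.1,  62.1]))
  tilt [-1.0000e-03 -9.0000e-03  8.8172e+01]
side (array([533.6, 371.4]), 1531, np.float64(90.7), array([533.7, 371.8,  62.2]))
  tilt [-2.0000e-03  2.0000e-03  8.9772e+01]
t 17.6 shift mm [ -4.4 -24.1  31.6] turn -0.1 gap 34.5 [ 0.2 -0.2  0.8]
```

```bash
python3 -m pendant '[[0.6,0,0,-0.03,0],[0.6,0,0,-0.06,0],[0.6,0,0,-0.06,0]]'; python3 go.py 399.5 152.9 130 110.95
```

```text
time: 17.9
eef_pos: [484.8, 338.6, 154.9]
orientation: [3.132, 0.001, 2.174]
ft_force: [0.5, 0.2, 1.4]
finger_gap: 34.1
t 17.9 shift mm [-104.6 -175.8   23.3] turn 13.6 gap 34.1 [0.5 0.2 1.4]
```

```bash
python3 -m pendant '[[0.55,-0.105,-0.176,0,13.6],[0.55,-0.105,-0.176,0,13.6],[0.55,-0.105,-0.176,0.02,13.6],[0.55,-0.105,-0.176,0.02,13.6],[0.55,-0.105,-0.176,0.02,13.6]]';python3 -m pendant '[[0.55,0,0,0,0]]'; python3 go.py 399.5 152.9 105 110.95
```

```text
time: 18.4
eef_pos: [391.8, 147.1, 125.8]
orientation: [-3.133, 0.0, 1.932]
ft_force: [-0.4, 0.2, -0.2]
finger_gap: 38.1
time: 18.5
eef_pos: [395.7, 149.8, 128.4]
orientation: [-3.141, -0.0, 1.934]
ft_force: [0.3, 0.1, 0.0]
finger_gap: 38.8
t 18.5 shift mm [ 1.5  4.7 23.4] turn -0.1 gap 38.8 [0.3 0.1 0. ]
```

```bash
python3 -m pendant '[[0.55,0.001,0.004,0.015,0],[0.55,0.001,0.004,0.023,0],[0.55,0.001,0.004,0.023,0]]'; python3 look.py 8 399 153 80; python3 go.py 399.5 152.9 68 110.95
```

```text
time: 18.8
eef_pos: [399.7, 153.9, 105.5]
orientation: [-3.14, -0.001, 1.938]
ft_force: [-0.2, 0.0, 0.3]
finger_gap: 38.7
top proj [253.9 334.6]
crop origin 173 274 x5
side proj [386.7 287.2]
crop origin 306 227 x5
t 18.9 shift mm [-0.6 -1.1 38.6] turn 0.1 gap 38.3 [ 0.4  0.2 -0.3]
```

View pics/side8z.png

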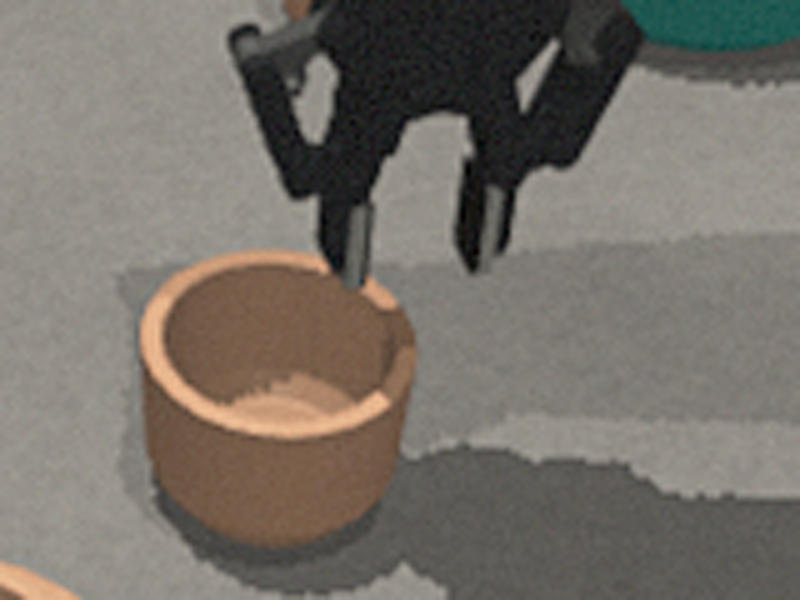

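```bash
python3 -m pendant '[[0.55,0,0,0.015,0],[0.55,0,0,0.03,0],[0.55,0,0,0.038,0],[0.55,0,0,0.038,0]]'; python3 -m pendant '[[0.7,0,0,0,0],[0.8,0,0,0,0],[0.9,0,0,0,0],[1,0,0,0,0],[1,0,0,0,0]]' 60; python3 -m pendant '[[1,0,0,0,0],[1,0,0,0,0]]' 70
```

```text
time: 19.3
eef_pos: [399.3, 153.3, 67.6]
orientation: [-3.14, -0.0, 1.937]
ft_force: [0.3, 0.1, 0.4]
finger_gap: 38.5
time: 19.8
eef_pos: [401.3, 153.1, 69.6]
orientation: [3.139, 0.001, 1.936]
ft_force: [1.1, -1.3, 3.0]
finger_gap: 6.9
time: 20.0
eef_pos: [401.3, 153.1, 69.7]
orientation: [3.139, 0.001, 1.936]
ft_force: [1.5, -2.7, 5.0]
finger_gap: 6.3
```

```bash
python3 -m pendant '[[1,0,0,-0.01,0],[1,0,0,-0.03,0],[1,0,0,-0.06,0],[1,0,0,-0.09,0],[1,0,0,-0.09,0]]' 70; python3 look.py 9 399 153 140; python3 go.py 481 333 148 91.6; python3 held.py 9 49 441 169 162
```

```text
time: 20.5
eef_pos: [401.7, 154.0, 162.3]
orientation: [3.136, 0.0, 1.937]
ft_force: [0.4, 0.0, -1.3]
finger_gap: 6.3
top proj [249.6 333.4]
crop origin 169 273 x5
side proj [389.9 260.2]
crop origin 309 200 x5
t 20.6 shift mm [138.6 140.3  10.3] turn 19.4 gap 6.6 [-0.5 -0.4 -1.7]
top (array([440. , 169.1]), 202, np.float64(160.4), array([439.3, 170.4,  46.3]))
  tilt [-9.00000e-03 -1.10000e-02  1.60089e+02]
side (array([440.5, 174.2]), 575, np.float64(159.2), array([440.5, 174.3,  44.8]))
  tilt [-2.10000e-02 -4.00000e-03  1.58922e+02]
```

View pics/side9z.png

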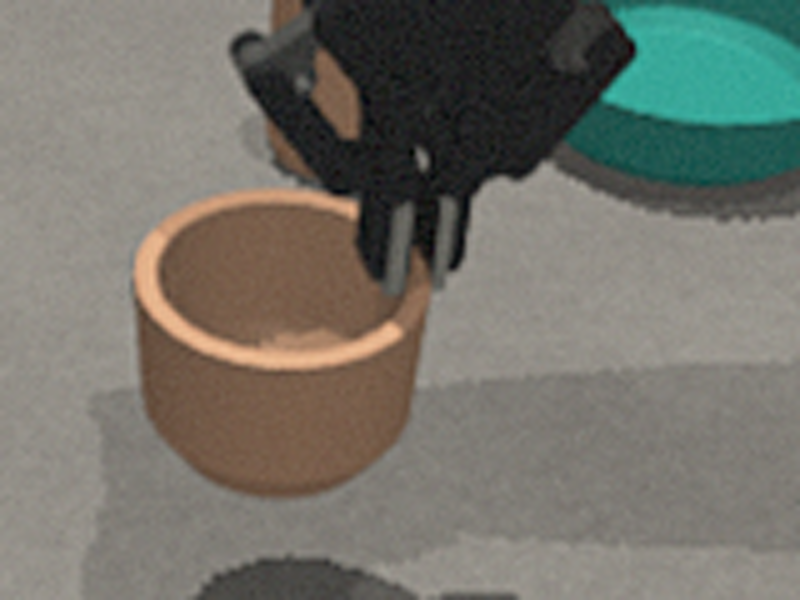

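```bash
python3 go.py 496 344.4 190 124.7; python3 -m pendant '[[1,0,0,-0.03,0],[1,0,0,-0.04,0],[1,0,0,-0.04,0]]'; python3 go.py 496 344.4 200 124.7
```

```text
t 20.6 shift mm [143.9 158.3 -31.7] turn -13.7 gap 6.6 [-0.5 -0.4 -1.7]
time: 20.9
eef_pos: [400.5, 153.4, 198.8]
orientation: [3.14, -0.0, 1.937]
ft_force: [0.9, 0.3, -1.1]
finger_gap: 6.4
t 20.9 shift mm [144.2 157.5  -1. ] turn -13.7 gap 6.4 [ 0.9  0.3 -1.1]
```

```bash
python3 -m pendant '[[1,0.025,0.027,0,-3],[1,0.05,0.055,0,-5],[1,0.075,0.083,0,-8],[1,0.1,0.11,0,-10],[1,0.123,0.136,0,-13.7]]'; python3 -m pendant '[[1,0.021,0.021,0.01,0],[1,0.021,0.021,0.03,0],[1,0.021,0.021,0.045,0],[1,0.021,0.021,0.045,0]]'; python3 go.py 496 344.4 150 124.7; python3 held.py live 49 533 370 150
```

```text
time: 21.4
eef_pos: [482.7, 317.9, 195.9]
orientation: [-3.138, -0.001, 2.178]
ft_force: [-0.2, 0.2, -1.3]
finger_gap: 6.2
time: 21.8
eef_pos: [486.0, 344.4, 148.5]
orientation: [-3.133, -0.001, 2.175]
ft_force: [-0.1, -0.4, -1.9]
finger_gap: 6.4
t 21.8 shift mm [-5.7  8.2 -1.6] turn -0.1 gap 6.4 [-0.1 -0.4 -1.9]
top (array([519.1, 368.7]), 214, np.float64(146.2), array([519.7, 368. ,  44.3]))
  tilt [-3.00000e-02 -1.90000e-02  1.45683e+02]
side (array([520.6, 373.1]), 1064, np.float64(149.3), array([520.7, 373.4,  44.6]))
  tilt [-2.70000e-02 -5.00000e-03  1.48834e+02]
```

```bash
python3 -m pendant '[[1,-0.008,0.0095,0,0],[1,-0.008,0.0095,0.007,0],[1,-0.008,0.0095,0.015,0],[1,-0.008,0.0095,0.015,0]]'; python3 go.py 496 344.4 108 124.7; python3 held.py live 49 533 370 132
```

```text
time: 22.3
eef_pos: [500.0, 344.0, 136.8]
orientation: [-3.139, -0.0, 2.175]
ft_force: [-0.4, 0.1, -1.7]
finger_gap: 6.5
t 22.3 shift mm [ 2.6 -3.  28.8] turn -0.1 gap 6.5 [-0.4  0.1 -1.7]
top (array([532.5, 368. ]), 272, np.float64(133.9), array([532.6, 367.9,  44.9]))
  tilt [ 0.00000e+00 -1.60000e-02  1.32777e+02]
side (array([533.3, 373.4]), 1139, np.float64(135.3), array([533.5, 373.8,  44.4]))
  tilt [-9.00000e-03  1.10000e-02  1.33774e+02]
```

```bash
python3 -m pendant '[[1,-0.001,-0.001,0.008,0],[1,-0.001,-0.001,0.016,0],[1,-0.001,-0.001,0.022,0],[1,-0.001,-0.001,0.024,0],[1,-0.001,-0.001,0.024,0]]';  python3 held.py live 49 533 370 111
```

```text
time: 22.9
eef_pos: [500.0, 343.1, 113.5]
orientation: [-3.14, -0.0, 2.176]
ft_force: [0.1, -0.2, -1.0]
finger_gap: 6.3
top (array([532.9, 367.5]), 248, np.float64(110.7), array([532.9, 367.6,  45.1]))
  tilt [-1.40000e-02 -2.00000e-02  1.10182e+02]
side (array([534. , 372.1]), 1122, np.float64(113.1), array([534.1, 372.4,  44.5]))
  tilt [-1.90000e-02 -5.00000e-03  1.12105e+02]
```

```bash
python3 -m pendant '[[1,0,0,0.001,0],[1,0,0,0.003,0],[1,0,0,0.004,0],[1,0,0,0.004,0]]' 30; python3 -m pendant '[[1,0,0,0.001,0],[1,0,0,0.002,0],[1,0,0,0.002,0]]' 20;python3 held.py live 49 533 370 108
```

```text
time: 23.4
eef_pos: [500.4, 343.2, 110.2]
orientation: [-3.141, -0.0, 2.176]
ft_force: [0.5, -0.3, -0.4]
finger_gap: 6.1
time: 23.7
eef_pos: [500.3, 343.2, 108.8]
orientation: [-3.141, 0.0, 2.176]
ft_force: [-1.6, -1.4, 1.6]
finger_gap: 6.6
top (array([533.5, 367.8]), 244, np.float64(106.8), array([533.3, 368.1,  45.2]))
  tilt [-7.00000e-03 -5.00000e-03  1.06695e+02]
side (array([534.2, 371.9]), 1044, np.float64(108.9), array([534.3, 372.1,  44.7]))
  tilt [-1.40000e-02 -6.00000e-03  1.08163e+02]
```

```bash
python3 -m pendant '[[1,0,0,0.001,0],[1,0,0,0.0015,0],[1,0,0,0.0015,0]]' 20; python3 -m pendant '[[0.85,0,0,0,0],[0.8,0,0,0,0],[0.7,0,0,-0.002,0],[0.62,0,0,-0.005,0],[0.6,0,0,-0.005,0]]' ;python3 -m pendant '[[0.5,0,0,-0.02,0],[0.4,0,0,-0.05,0],[0.2,0,0,-0.05,0]]';python3 held.py live 49 533 370 108;python3 look.py 10 533 370 90; python3 go.py 465 320 58 124.7
```

```text
time: 24.1
eef_pos: [500.3, 343.2, 107.8]
orientation: [-3.142, 0.0, 2.176]
ft_force: [-3.6, -1.8, 5.3]
finger_gap: 6.7
time: 24.6
eef_pos: [501.0, 343.6, 112.5]
orientation: [3.14, 0.0, 2.176]
ft_force: [0.3, 1.0, 0.6]
finger_gap: 34.2
time: 24.9
eef_pos: [503.0, 344.7, 167.2]
orientation: [3.133, 0.001, 2.176]
ft_force: [-0.2, 0.2, 1.1]
finger_gap: 64.3
top (array([533.4, 367.8]), 282, np.float64(106.5), array([533.4, 367.6,  44.8]))
  tilt [ 2.00000e-03 -7.00000e-03  1.06115e+02]
side (array([534.4, 372.1]), 1271, np.float64(108.5), array([534.4, 372.3,  44.4]))
  tilt [1.00000e-03 7.00000e-03 1.07501e+02]
top proj [146.2 278.2]
crop origin 66 218 x5
side proj [282.3 370.6]
crop origin 202 310 x5
t 25.1 shift mm [  1.  -42.  103.1] turn -0.1 gap 68.1 [-0.7 -0.3 -0.3]
```

View pics/side10z.png

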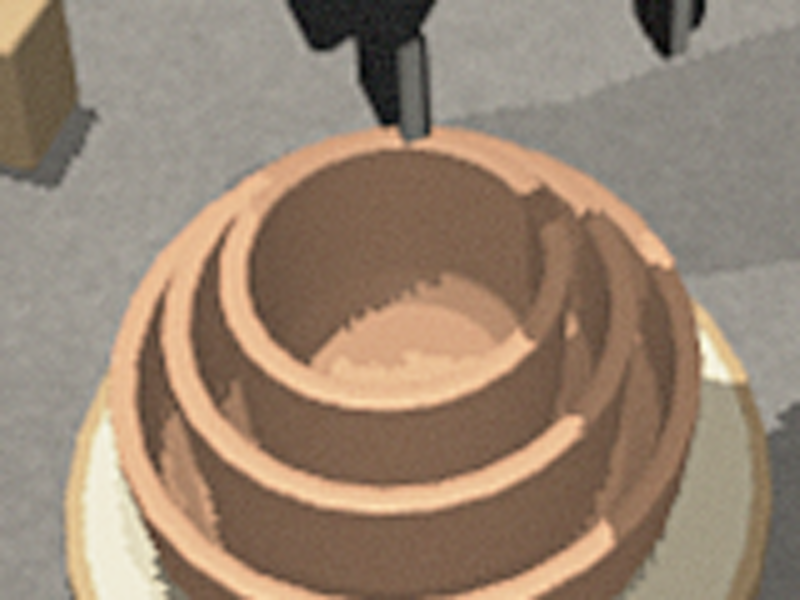

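```bash
python3 go.py 442 -142.5 180 72.1; python3 -m pendant '[[0,0,0,-0.01,0],[0,-0.025,-0.01,-0.015,8],[0,-0.07,-0.03,-0.015,16]]'; python3 go.py 442 -142.5 180 72.1
```

```text
t 25.1 shift mm [-366.4 -324.   -18.6] turn 52.5 gap 68.1 [-0.7 -0.3 -0.3]
time: 25.4
eef_pos: [515.5, 270.4, 177.5]
orientation: [3.14, -0.001, 1.896]
ft_force: [0.2, -0.3, 0.2]
finger_gap: 85.1
t 25.4 shift mm [-367.8 -201.5   -3.2] turn 36.5 gap 85.1 [ 0.2 -0.3  0.2]
```

```bash
python3 -m pendant '[[0,-0.368,-0.201,0,36],[0,-0.368,-0.201,0,36],[0,-0.368,-0.201,0,36],[0,-0.368,-0.201,0,36],[0,-0.368,-0.201,0,36]]'; python3 go.py 442 -142.5 180 72.1
```

```text
time: 25.9
eef_pos: [471.3, 20.8, 176.9]
orientation: [-3.141, 0.0, 1.265]
ft_force: [0.7, -0.4, 0.7]
finger_gap: 85.3
t 25.9 shift mm [-164.5   21.1   -3.1] turn 0.4 gap 85.3 [ 0.7 -0.4  0.7]
```

```bash
python3 -m pendant '[[0,-0.164,0.021,0,0],[0,-0.164,0.021,0,0],[0,-0.164,0.021,0,0],[0,-0.164,0.021,0.0,0],[0,-0.164,0.021,0.03,0]]';python3 -m pendant '[[0,0,0,0.0,0]]'; python3 look.py 11 442 -142 110; python3 go.py 442 -142.5 78 72.1
python3 - <<'E'
from h import *
for n in("side","top"):
    d=dict(np.load(f"{n}11.npz"));P=pts(d)
    from station import robot
    s=robot.read_state();yaw=s['orientation'][2];c=s['eef_pos'];print(c)
    tx=np.array([np.cos(yaw),np.sin(yaw)]);ty=np.array([np.sin(yaw),-np.cos(yaw)])
    m=(np.hypot(P[...,0]-c[0],P[...,1]-c[1])<70)&(P[...,2]>c[2]-20)&(P[...,2]<c[2]+10)
    q=P[m];r=q[:,:2]-c[:2];a=r@tx;b=r@ty
    for k in(b<-20,b>20):
        if k.sum()>3:print(n,k.sum(),"x",np.percentile(a[k],[5,50,95]).round(1),"y",np.percentile(b[k],[5,50,95]).round(1),"zmin-tcp",(np.percentile(q[k][:,2],[2,10])-c[2]).round(1))
    print(circ(d,(442,-142),31,100,P=P))
E
```

```text
time: 26.4
eef_pos: [445.6, -144.6, 150.9]
orientation: [3.133, 0.002, 1.263]
ft_force: [-0.2, 0.2, -0.0]
finger_gap: 85.1
time: 26.5
eef_pos: [440.4, -139.9, 143.1]
orientation: [-3.134, -0.001, 1.266]
ft_force: [0.1, 0.2, -0.4]
finger_gap: 85.4
top proj [396.  300.5]
crop origin 316 240 x5
side proj [376.4 190.2]
crop origin 296 130 x5
t 26.6 shift mm [-2.8  0.6 68.3] turn 0.6 gap 85.6 [-0.3 -0.4  0.1]
[ 442.43458107 -139.78760871  146.31510777]
side 15 x [ 0.8  9.3 11.9] y [-56.  -50.1 -44.1] zmin-tcp [3.8 4. ]
side 20 x [-8.6  3.6 12.6] y [41.2 41.9 47.1] zmin-tcp [0.4 1.4]
(array([ 440.7, -137.8]), 210, np.float64(99.8), array([ 440.7, -137.8,   27.1]))
[ 442.43458107 -139.78760871  146.31510777]
(array([ 438.7, -143.7]), 101, np.float64(98.7), array([ 438.8, -149.2,   31.8]))
```

View pics/side11z.png

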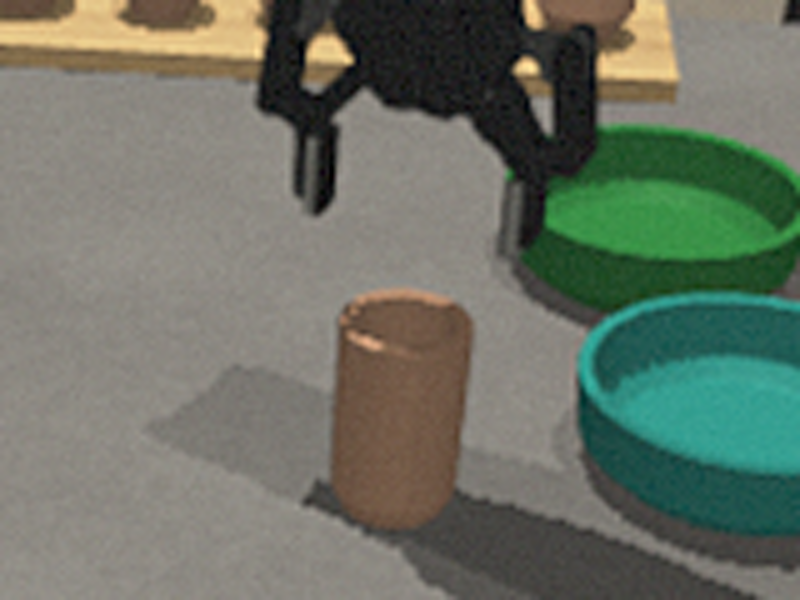

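```bash
python3 -m pendant '[[0,-0.001,-0.001,0.02,0],[0,-0.001,-0.001,0.04,0],[0,-0.001,-0.001,0.06,0],[0,-0.001,-0.001,0.073,0],[0,-0.001,-0.001,0.073,0]]' 50; python3 -m pendant '[[0.1,0,0,0,0],[0.2,0,0,0,0],[0.3,0,0,0,0],[0.4,0,0,0,0],[0.5,0,0,0,0]]' 50; python3 -m pendant '[[0.7,0,0,0,0],[1,0,0,0,0],[1,0,0,0,0]]' 50; python3 look.py 12 442 -142 80
```

```text
time: 27.1
eef_pos: [441.2, -139.9, 72.8]
orientation: [-3.139, -0.0, 1.269]
ft_force: [-0.5, 0.1, 0.8]
finger_gap: 85.4
time: 27.6
eef_pos: [442.9, -141.4, 75.7]
orientation: [3.139, 0.0, 1.268]
ft_force: [-2.1, 0.3, 6.1]
finger_gap: 59.4
time: 27.9
eef_pos: [442.9, -141.4, 75.7]
orientation: [3.139, 0.0, 1.268]
ft_force: [-2.4, 0.3, 5.9]
finger_gap: 59.6
top proj [394.  302.1]
crop origin 314 242 x5
side proj [375.4 201.7]
crop origin 295 141 x5
```

View pics/side12z.png

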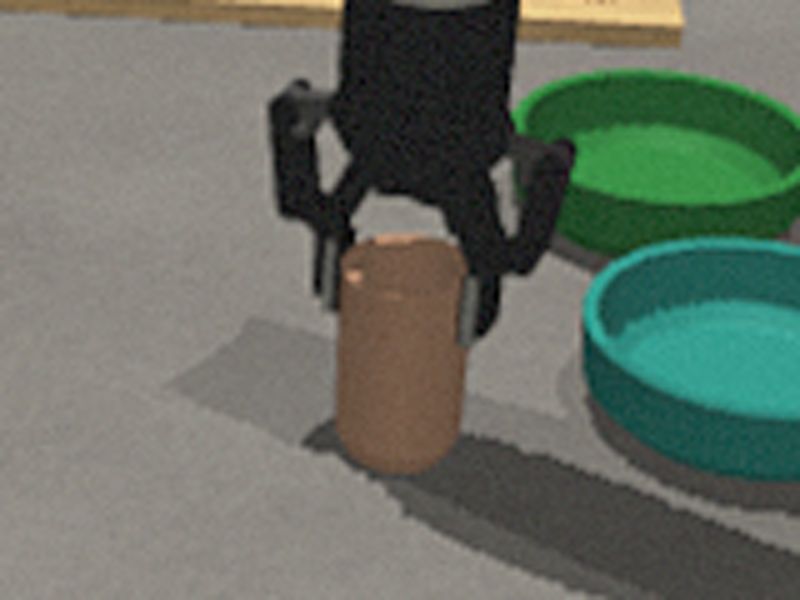

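```bash
python3 -m pendant '[[1,0,0,-0.01,0],[1,0,0,-0.04,0],[1,0,0,-0.08,0],[1,0,0,-0.12,0],[1,0,0,-0.135,0]]' 60; python3 -m pendant '[[1,0,0,0,0]]'; python3 go.py 537 368.7 212 124.5;  python3 held.py live 31 443 -141 233
```

```text
time: 28.5
eef_pos: [443.8, -141.8, 213.8]
orientation: [3.135, 0.001, 1.268]
ft_force: [0.7, 0.1, -1.3]
finger_gap: 59.3
time: 28.6
eef_pos: [443.9, -141.9, 212.6]
orientation: [3.135, 0.001, 1.268]
ft_force: [-0.3, -0.0, -1.8]
finger_gap: 59.5
t 28.6 shift mm [ 5.151e+02 -6.350e+01 -3.000e-01] turn -51.9 gap 59.5 [-0.3 -0.  -1.8]
top (array([ 442.3, -143.5]), 86, np.float64(235.9), array([ 443.4, -163.6,   46.2]))
  tilt [ 4.20000e-02 -4.34000e-01  2.44966e+02]
side (array([ 442.7, -138.4]), 267, np.float64(233.2), array([ 442.7, -138.4,   26.8]))
  tilt [-5.00000e-03 -7.00000e-03  2.31999e+02]
```

```bash
python3 -m pendant '[[1,0.035,-0.004,0,-4],[1,0.075,-0.009,0,-8],[1,0.115,-0.014,0,-12],[1,0.155,-0.019,0,-16],[1,0.195,-0.024,0,-20]]'; python3 go.py 537 368.7 212 124.5
```

```text
time: 29.2
eef_pos: [476.0, 53.8, 206.1]
orientation: [-3.137, -0.0, 1.62]
ft_force: [-0.3, -0.2, -2.5]
finger_gap: 59.4
t 29.2 shift mm [311.5  76.3  -6.1] turn -31.7 gap 59.4 [-0.3 -0.2 -2.5]
```

```bash
python3 -m pendant '[[1,0.04,0.01,-0.004,-4],[1,0.08,0.02,-0.006,-8],[1,0.12,0.029,-0.006,-12],[1,0.16,0.039,-0.006,-16],[1,0.2,0.049,-0.006,-20]]'; python3 go.py 537 368.7 212 124.5
```

```text
time: 29.7
eef_pos: [515.8, 255.6, 211.8]
orientation: [-3.137, -0.0, 1.969]
ft_force: [-0.2, -1.1, -1.9]
finger_gap: 59.4
t 29.7 shift mm [96.  63.4 -0.5] turn -11.7 gap 59.4 [-0.2 -1.1 -1.9]
```

```bash
python3 -m pendant '[[1,0.033,0.022,-0.003,-4],[1,0.065,0.042,-0.003,-8],[1,0.096,0.063,-0.003,-11.7],[1,0.096,0.063,-0.003,-11.7],[1,0.096,0.063,-0.003,-11.7]]'; python3 -m pendant '[[1,0,0,0,0]]'; python3 go.py 537 368.7 190 124.5;  python3 held.py live 31 537 369 234
```

```text
time: 30.2
eef_pos: [536.9, 367.2, 214.1]
orientation: [-3.135, -0.0, 2.171]
ft_force: [-0.5, 0.1, -1.7]
finger_gap: 59.4
time: 30.3
eef_pos: [537.5, 366.1, 216.3]
orientation: [-3.138, 0.0, 2.169]
ft_force: [-0.0, -1.0, -1.4]
finger_gap: 59.2
t 30.3 shift mm [ 2.5  1.1 26.3] turn -0.2 gap 59.2 [-0.  -1.  -1.4]
top (array([536.2, 360.8]), 169, np.float64(238.1), array([537.2, 358.6,  25.1]))
  tilt [1.90000e-02 1.20000e-02 2.37093e+02]
side (array([536.7, 369.1]), 620, np.float64(234.3), array([536.7, 369.2,  26.7]))
  tilt [2.30000e-02 1.00000e-02 2.34705e+02]
```

```bash
python3 -m pendant '[[1,0.002,0.001,0.01,0],[1,0.002,0.001,0.02,0],[1,0.002,0.001,0.024,0],[1,0.002,0.001,0.024,0]]'; python3 look.py 13 535 370 120; python3 go.py 537 368.7 190 124.5;  python3 held.py 13 31 537 369 214; python3 held.py 13 49 533 370 108
```

```text
time: 30.8
eef_pos: [537.1, 368.7, 192.1]
orientation: [-3.138, -0.0, 2.17]
ft_force: [0.4, -0.8, -1.1]
finger_gap: 59.4
top proj [141. 275.]
crop origin 60 215 x5
side proj [280. 356.]
crop origin 200 296 x5
t 30.9 shift mm [-0.  -0.9  3.6] turn -0.2 gap 59.5 [ 0.2  0.2 -1.4]
top (array([536.6, 364.5]), 176, np.float64(214.9), array([537.5, 362.2,  25. ]))
  tilt [ 9.00000e-03 -1.40000e-02  2.14326e+02]
side (array([536.3, 371.2]), 891, np.float64(216.4), array([536.2, 371.2,  26.6]))
  tilt [-2.9000e-02 -1.4000e-02  2.1467e+02]
top (array([533.8, 367.8]), 348, np.float64(106.7), array([533.8, 367.7,  45. ]))
  tilt [1.00000e-03 2.00000e-03 1.06607e+02]
side (array([534.5, 371.6]), 951, np.float64(108.7), array([534.4, 372. ,  44.6]))
  tilt [ 5.00000e-03 -1.10000e-02  1.08112e+02]
```

View pics/side13z.png

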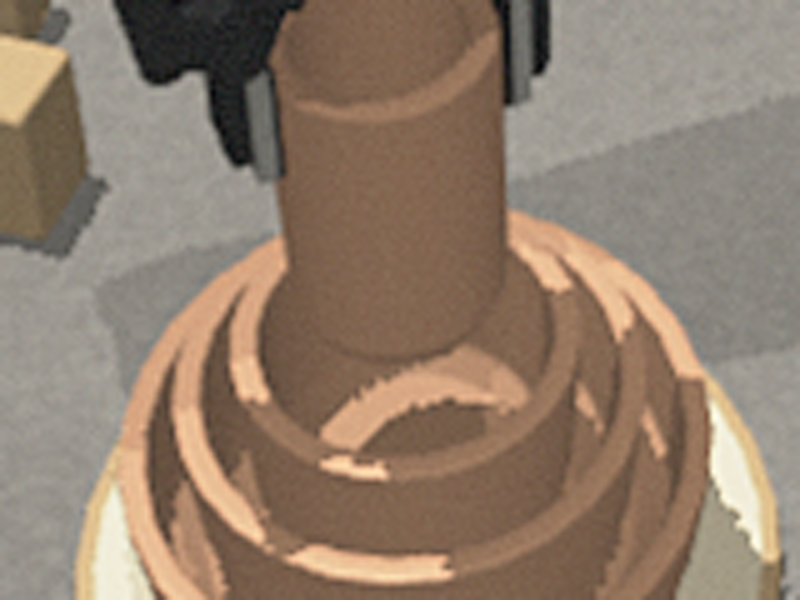

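View pics/top13z.png

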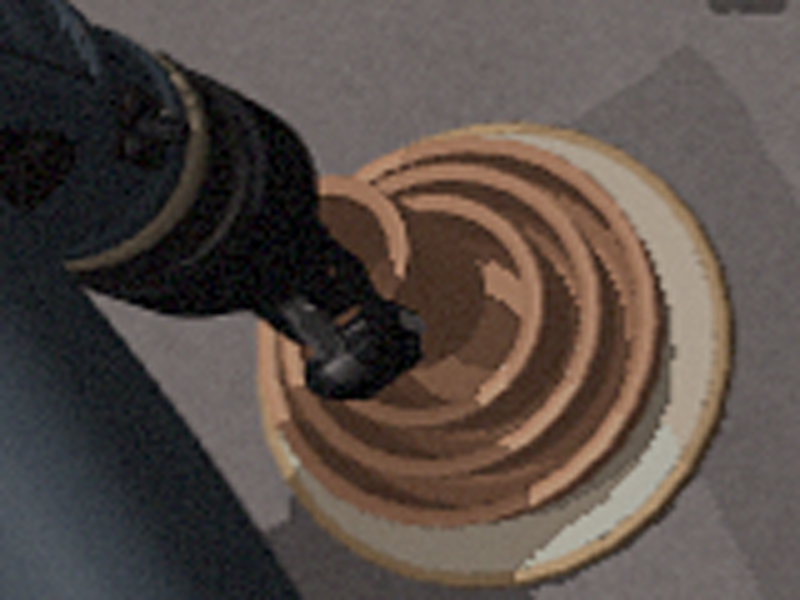

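```bash
python3 -m pendant '[[1,0.002,-0.001,0.008,0],[1,0.002,-0.001,0.018,0],[1,0.002,-0.001,0.026,0],[1,0.002,-0.001,0.028,0],[1,0.002,-0.001,0.028,0]]'; python3 look.py 14 535 370 120; python3 go.py 537 368.7 124 124.5;  python3 held.py 14 31 537 369 187
```

```text
time: 31.4
eef_pos: [535.4, 370.2, 164.7]
orientation: [-3.14, -0.0, 2.17]
ft_force: [-0.6, 0.3, -1.3]
finger_gap: 59.3
top proj [141. 275.]
crop origin 60 215 x5
side proj [280. 356.]
crop origin 200 296 x5
t 31.5 shift mm [-2.  -0.2 42. ] turn -0.2 gap 59.4 [-0.7 -0.3 -0.9]
top (array([534.9, 366.3]), 160, np.float64(187.5), array([535.5, 364.7,  25.6]))
  tilt [-1.20000e-02  2.50000e-02  1.87609e+02]
side (array([534.8, 372.5]), 808, np.float64(189.1), array([534.6, 372.5,  26.6]))
  tilt [-4.00000e-02 -1.40000e-02  1.87294e+02]
```

View pics/side14z.png

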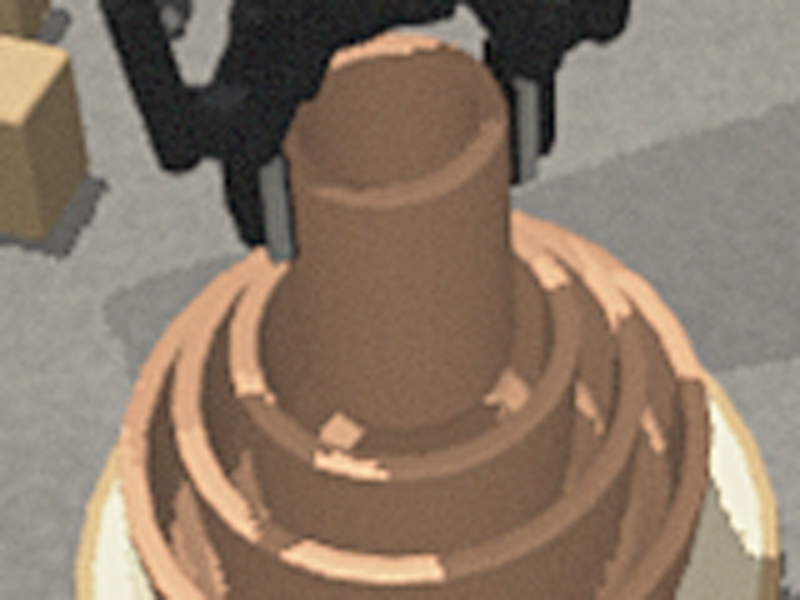

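```bash
python3 -m pendant '[[1,0,0,0.008,0],[1,0,0,0.017,0],[1,0,0,0.025,0],[1,0,0,0.032,0],[1,0,0,0.034,0]]'; python3 -m pendant '[[1,0,0,0.001,0],[1,0,0,0.002,0],[1,0,0,0.003,0],[1,0,0,0.003,0]]' 30;python3 held.py live 31 535 370 153
```

```text
time: 32.0
eef_pos: [535.1, 370.0, 130.0]
orientation: [-3.139, -0.0, 2.17]
ft_force: [-0.3, 0.3, -2.1]
finger_gap: 59.5
time: 32.4
eef_pos: [536.1, 370.6, 129.2]
orientation: [3.141, 0.0, 2.17]
ft_force: [0.2, 0.4, -1.7]
finger_gap: 59.6
top (array([535.9, 367. ]), 143, np.float64(152.2), array([536.4, 365.6,  25.8]))
  tilt [ 1.00000e-03 -7.00000e-03  1.51918e+02]
side (array([535.4, 372.1]), 649, np.float64(153.7), array([534.9, 372.2,  26.2]))
  tilt [-2.90000e-02  1.00000e-03  1.52369e+02]
```

```bash
python3 -m pendant '[[1,0,0,0.001,0],[1,0,0,0.002,0],[1,0,0,0.003,0],[1,0,0,0.004,0],[1,0,0,0.004,0]]' 30; python3 -m pendant '[[1,0,0,0.001,0],[1,0,0,0.001,0]]' 25;python3 held.py live 31 535 370 149
```

```text
time: 33.0
eef_pos: [535.8, 370.4, 124.7]
orientation: [-3.141, -0.0, 2.17]
ft_force: [1.2, 0.5, -1.5]
finger_gap: 59.3
time: 33.2
eef_pos: [536.0, 370.6, 124.0]
orientation: [3.141, 0.0, 2.17]
ft_force: [-0.9, 0.5, -2.0]
finger_gap: 59.5
top (array([535.8, 367.2]), 131, np.float64(146.9), array([536.1, 365.9,  25.9]))
  tilt [ 1.00000e-02 -4.60000e-02  1.45807e+02]
side (array([535.4, 371.8]), 602, np.float64(148.6), array([535. , 372. ,  26.2]))
  tilt [-2.90000e-02  6.00000e-03  1.47439e+02]
```

```bash
python3 -m pendant '[[1,0,0,0.001,0],[1,0,0,0.001,0]]' 25; python3 -m pendant '[[1,0,0,0.001,0],[1,0,0,0.001,0]]' 25
```

```text
time: 33.5
eef_pos: [536.0, 370.5, 123.9]
orientation: [3.141, 0.0, 2.17]
ft_force: [-1.3, -0.9, 2.9]
finger_gap: 59.3
time: 33.7
eef_pos: [536.0, 370.5, 123.8]
orientation: [3.14, 0.0, 2.17]
ft_force: [-2.8, -1.5, 5.9]
finger_gap: 59.6
```

```bash
python3 -m pendant '[[0.25,0,0,0,0],[0.2,0,0,0,0],[0.1,0,0,0,0],[0,0,0,0,0],[0,0,0,0,0]]' 20; python3 held.py live 31 535 370 149; python3 go.py 536 370.5 124 124.5
```

```text
time: 34.2
eef_pos: [536.0, 370.5, 121.6]
orientation: [-3.141, -0.0, 2.17]
ft_force: [-0.0, 0.9, 0.5]
finger_gap: 85.4
top (array([533.7, 365.8]), 123, np.float64(146.5), array([533.4, 366.3,  27.5]))
  tilt [ 1.00000e-03 -7.00000e-03  1.46252e+02]
side (array([534.3, 371. ]), 645, np.float64(148.2), array([534.2, 371.2,  26.3]))
  tilt [0.00000e+00 1.80000e-02 1.47339e+02]
t 34.3 shift mm [-0.   0.  -2.2] turn -0.2 gap 85.5 [-0.4 -0.  -0.2]
```

Centred. Rise straight up, move clear and check.

```bash
python3 -m pendant '[[0,0,0,-0.015,0],[0,0,0,-0.04,0],[0,0,0,-0.08,0],[0,0,0,-0.1,0],[0,0,0,-0.1,0]]'; python3 -m pendant '[[0,-0.05,-0.02,0,0],[0,-0.1,-0.06,0,0],[0,-0.14,-0.1,0,0],[0,-0.18,-0.1,0,0],[0,-0.18,-0.1,0,0]]';python3 -m pendant '[[0,-0.04,0,0,0],[0,-0.08,0,0,0],[0,-0.08,0,0,0]]'; python3 look.py 15 534 369 100
for a in "85 532 369 68" "67 533 369 90" "49 533 370 108" "31 534 369 148"; do python3 held.py 15 $a; done
python3 - <<'E'
from h import *
from station import robot
print(robot.read_state()['qvel'].round(3))
P0=pts(dict(np.load("top0.npz")));P=pts(dict(np.load("top15.npz")))
for n,(u,v) in dict(brush=(190,388),posta=(241,179),postb=(206,198),pot=(426,170)).items(): print(n,P0[v,u].round(1),P[v,u].round(1))
for n in("top","side"):
    W=pts(dict(np.load(f"{n}15.npz")));m=(np.hypot(W[...,0]-531,W[...,1]-369)<125)&(abs(W[...,2]-18)<4)
    print("shelf",cv2.minEnclosingCircle(W[m][:,:2].astype(np.float32)))
E
```

```text
time: 34.8
eef_pos: [538.1, 371.7, 228.7]
orientation: [3.131, 0.001, 2.17]
ft_force: [0.9, 0.1, -0.5]
finger_gap: 85.1
time: 35.3
eef_pos: [555.3, 160.7, 221.3]
orientation: [-3.14, 0.002, 2.165]
ft_force: [0.0, 0.5, 0.2]
finger_gap: 85.6
time: 35.6
eef_pos: [602.1, 95.7, 220.7]
orientation: [-3.141, 0.002, 2.165]
ft_force: [-0.8, 0.2, -0.5]
finger_gap: 85.2
top proj [145. 277.]
crop origin 64 216 x5
side proj [281.5 365.2]
crop origin 201 305 x5
top (array([532.3, 367.3]), 809, np.float64(66.7), array([532.2, 367.7,  79.7]))
  tilt [-1.0000e-03 -2.0000e-03  6.6562e+01]
side (array([533., 371.]), 1617, np.float64(68.8), array([532.9, 371.5,  80.4]))
  tilt [ 3.0000e-03 -8.0000e-03  6.8458e+01]
top (array([532.9, 366.9]), 763, np.float64(88.7), array([532.9, 366.9,  62.1]))
  tilt [-2.000e-03 -0.000e+00  8.849e+01]
side (array([534. , 371.1]), 1356, np.float64(90.7), array([533.9, 371.4,  62.6]))
  tilt [ 3.0000e-03 -8.0000e-03  9.0248e+01]
top (array([534.2, 367.8]), 470, np.float64(106.7), array([534.1, 367.8,  44.8]))
  tilt [3.00000e-03 2.00000e-03 1.06503e+02]
side (array([534.5, 371.6]), 941, np.float64(108.7), array([534.5, 371.8,  44.7]))
  tilt [ 4.00000e-03 -1.40000e-02  1.08176e+02]
top (array([533.8, 365.7]), 368, np.float64(146.4), array([533.8, 365.7,  26.8]))
  tilt [-5.00000e-03  2.00000e-03  1.46335e+02]
side (array([534.7, 370.9]), 792, np.float64(148.0), array([534.7, 370.9,  26.8]))
  tilt [9.00000e-03 8.00000e-03 1.47102e+02]
[ 0.034 -0.016 -0.011  0.006  0.004 -0.   ]
brush [302.2 301.6  20.9] [302.1 301.9  19.7]
posta [746.  166.8  63.8] [515.3  77.2 669.5]
postb [707.9 246.7  63. ] [499.2 111.  669.1]
pot [ 732.7 -249.6   64. ] [ 732.6 -249.5   64.4]
shelf ((530.1917724609375, 368.2381286621094), 104.45987701416016)
shelf ((530.889892578125, 371.1755065917969), 105.21592712402344)
```

View pics/top15.png

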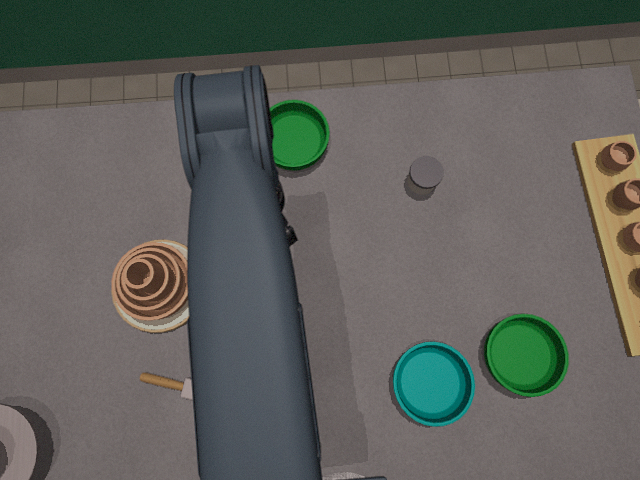

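View pics/side15z.png

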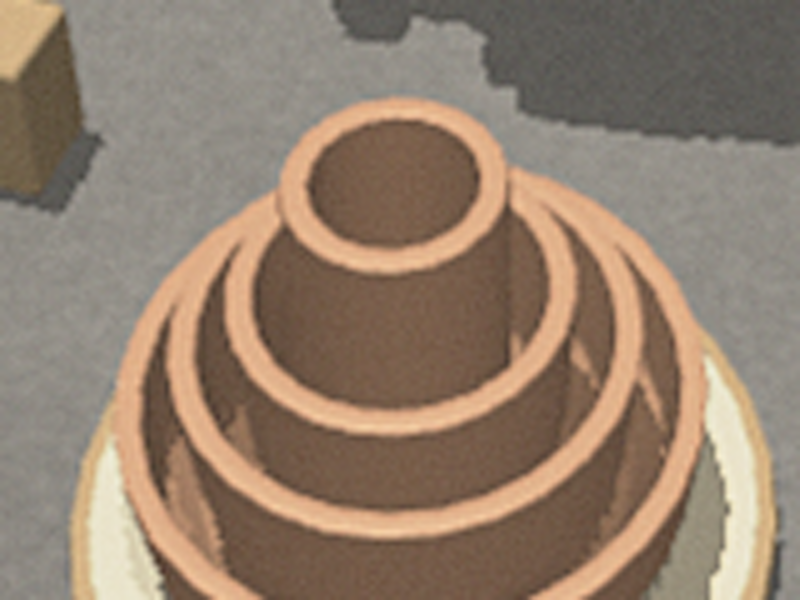

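```bash
python3 -m pendant '[[0,0,0,0,0],[0,0,0,0,0]]'; python3 - <<'E'
from h import *
from station import robot
P0=pts(dict(np.load("side0.npz")));P=pts(dict(np.load("side15.npz")))
for u,v in((195,282),(202,314),(268,180),(430,430)): print(P0[v,u].round(1),P[v,u].round(1))
robot.finish_job()
E
```

```text
time: 35.9
eef_pos: [599.6, 100.8, 222.0]
orientation: [-3.142, -0.0, 2.172]
ft_force: [0.4, 0.0, 1.6]
finger_gap: 85.4
[748.6 180.7  59.6] [747.5 182.7  61.4]
[702.2 259.2  62. ] [702.9 258.   60.7]
[ 724.2 -231.5   62.2] [ 722.6 -226.5   64.9]
[319.7 376.8  18.9] [319.6 376.   17.7]
the job is handed in; nothing more can be done
```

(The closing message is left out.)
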